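Clear the pipe rings off the rack bar into their cradles

TASK

Slide the stop collar off the free end of the rack's bar and lay it in the shallow metal tray. Then slide the two short pipe rings off the bar one after the other and lay each on its side, squarely and centred lengthwise, in the concave cradle of its own size (large in large, small in small). Put everything down without dropping it, and leave the other things on the bench where they are.

Things in the scene. Friction and masses are not known exactly. Their poses are not given: they have to be found in the camera images.
- bar_end (a point): centre of the free end face of the horizontal steel bar of the blue rack (bar 20 mm in diameter, 215 mm long, its axis level, 180 mm above the bench). The frame's -y axis points along the bar out of its free end, +y back to the rack's post. The post, 30 mm square with its top 195 mm above the bench, stands at the other end; the rack's foot plate (140 mm wide, 12 mm thick) lies under the inner part of the bar. The rack is fixed.
- collar_center (a point): centre of the stop collar, a loose steel-grey block 54 wide (x) x 28 along the bar (y) x 58 mm high (z), with a round through hole of 26 mm along y whose axis is 2 mm above this point. It starts as the outermost part on the bar, hanging loosely on it with its outer face about 17 to 30 mm inside the bar's end. Its y axis is along the bar; its sides facing +x and -x are flat and free to grip from above.
- large_pipe_center (a point): centre of the large pipe ring (a short rusty steel pipe piece): outer diameter 60, bore 52, length 45 mm, 0.25 kg give or take a third; its y axis is the pipe's axis. It starts hanging on the bar by the top of its bore, so its axis is 16 mm below the bar's. It may be the outer or the inner of the two pipe rings (read its position).
- small_pipe_center (a point): centre of the small pipe ring, same look: outer diameter 42, bore 34, length 45 mm, 0.17 kg give or take a third; its y axis is the pipe's axis. It starts hanging on the bar, its axis 7 mm below the bar's. The outer or the inner of the two. At the start there are at least 12 mm free between neighbouring parts on the bar, and from the inner one to the post.
- large_cradle_seat (a point): the point where the large pipe ring's centre lies when it is seated in the large cradle: 75 mm above the bench, over the middle of the cradle. The cradle is a fixed steel pedestal with a concave round trough in its top (40 mm long, 39 mm across the lips, bottom 45 mm and lips about 52 mm above the bench) in which the pipe ring lies on its side and centres itself; the trough runs along this frame's y axis. Foot 74 (x) x 60 (y) x 8 mm. Either pipe end may face either way.
- small_cradle_seat (a point): the same for the small cradle and the small pipe ring: 66 mm above the bench; trough 27 mm across the lips, bottom 45 mm and lips about 50 mm above the bench, foot 56 (x) x 60 (y) mm, along this frame's y axis. Which of the two cradles is nearer the rack varies.
- tray_in (a point): centre of the inner floor (4 mm above the bench) of the fixed open grey metal tray, 150 (x) x 130 (y) mm outside, walls 4 mm thick and 20 mm high.
- wire_brush_center (a point): bystander: wire brush, 160 x 26 x 32 mm, wooden handle, lying on the bench; this is its centre
- nut_center (a point): bystander: loose steel hex nut, about 34 mm across, 16 mm high; this is its centre
- grinder_center (a point): bystander: angle grinder lying on the bench, about 270 mm long, 75 mm high; this is its centre
- disc_center (a point): bystander: black grinding disc, 115 mm across, 9 mm high, lying flat; this is its centre
- offcut_center (a point): bystander: wide upright pipe offcut, 104 mm across, 120 mm high; this is its centre
- hammer_grip (a point): bystander: hammer lying on the bench; a point on its handle
There are look-alikes about, which are no part of the job. What is shaped like the part that bears large_pipe_center but green or yellow is not meant. What is shaped like the part that bears small_pipe_center but turquoise is not meant.

How it is judged:
By the outcome, as a careful person would: the job done as asked, in the order asked, and still so for the second after the job is handed in, with the robot touching nothing.
It also fails if it takes over 72 s, if anything falls off the work surface, if the arm or the gripper's body presses on something with over 40 N, if the wrist force passes 120 N, or if a joint passes its speed limit or range.

ROBOT

A 6-joint arm with a two-finger parallel gripper is mounted at the origin on the work surface. World frame = base frame: x ahead of the robot, y to its left, z up, the work surface at z = 0. Lengths are in m, angles in rad, forces in N, time in s.
With the tool pointing down it reaches from about 0.375 to 0.925 m from the base axis. Payload 5.7 kg.
Tool frame: the origin (TCP) lies midway between the tips of the shut fingers; the grasp point (between the pads) lies 19 mm behind it; z points along the fingers, y is the direction in which the jaws open and shut (so a half turn about z gives the same grasp; the last joint's range is limited). The gripper opens to 85 mm and grips with 20 to 120 N. Pads are 22 mm wide; open, the fingers measure 114 mm over their backs; the gripper's body (76 mm by 85 mm) begins 54 mm behind the grasp point. The pads swing forward as they close: fully open they stand 13 mm farther back than shut.
Start: joints at [1.203, 0.359, 1.51, -0, 1.272, -0.115], TCP at [0.15, 0.581, 0.231] pointing down, gripper open.
Joint ranges: [-2.97, 2.97], [-1.01, 2.36], [0.21, 2.38], [-0.96, 4.11], [0.2, 2.71], [-2.98, 2.98]. Speed limits (rad/s): [2.39, 2.39, 3.14, 3.14, 3.14, 3.14].

INTERFACE

Orientations are given as a rotation vector (axis times angle).
In Python, from rig import arm, optics gives the robot as it stands. The module is installed in compiled form; this text tells all that it offers.
- The arm moves only by the tool arm_command, never from a script. Its argument "steps" is a list of rows, each an object with "slide": the shift along the tool's x, y, z in mm, a list of three; "rotation": the turn, a rotation vector about the tool's x, y, z in rad, a list of three. A call has exactly 8 rows; each row shifts and turns the commanded pose from where the row before left it, along the tool's axes as they then stand; what a row does not reach is not made up. A row lasts 1/10 s, in which the tool goes at most 50 mm and 8.59 degrees, less where a joint would pass 70% of its speed; a pose out of reach is approached as far as the arm can. A call is refused whole if a number of a shift passes 50 or a number of a turn 0.15, either way. A call with a gripper value outside its range is refused whole. "jaw" is the closure, from -1 (fully open) to 1 (shut), set as the call begins (left out, the last holds). The fingers move at their own pace and stop on an object; the grip force is fixed at half the most. Time passes only in rows, so rows that do not move let the fingers close, or fill a call up. It gives the time, the measured TCP pose, the force and the opening at its end, in the units of the state.
- arm.read_state(): the state, without advancing time (a new reading comes with each control period).
- optics.read_camera(name): name is "scene" or "top" or "wrist"; returns the picture (384x512x3 uint8, blue, green, red); there is no depth.
- optics.calibration(name): a dict with "fx", "fy", "cx", "cy" (pixels), "T" (4x4, takes a point from camera to world coordinates); the wrist camera has in their place "tool_from_camera" (4x4, takes a point from camera to tool coordinates, whose origin is the TCP and whose axes are the flange's). Camera axes: x right, y down, z forward; pixel columns grow to the right and rows downward; lengths in m; the calibration is good to about 2 mm. A picture is of the moment at which its call begins: read the wrist's pose just before it. calibration takes no time and is no camera call.
- arm.hand_in(): hands the job in, once; it reports no verdict.
The state is a dict: "time_s": time; "q": joint angles; "qvel": joint speeds; "joint_torque": joint torques, N m; "tool_pos": TCP position; "orientation": TCP orientation; "wrist_force": force on the tool from outside, world axes, zero at the start; "wrist_torque": the same for the moment, N m; "gripper_width": finger opening in m.
Only numpy, scipy, OpenCV 4.12 (cv2) and the standard library are available. Lean on these libraries where they do the work, as an engineer would, in place of code of your own. Each camera call takes 0.05 s, during which the arm holds its last target.

## Working session

There is one attempt and no reset: what is moved stays moved. The work goes in short steps, Python scripts to look and compute and a tool call to move; the robot and the scene stay as the last step left them, time stands still between calls to the robot, and variables do not carry over. Pictures are saved under pics/ and viewed, and the job is handed in when it is done.

Besides the shell and the picture viewer there is one more tool, called after "Emit:" by a JSON object that holds its "method" and its "body". arm_command: Moves the arm, as the interface text tells. Its arguments: {"type":"object","properties":{"steps":{"type":"array","items":{"type":"object","properties":{"slide":{"type":"array","items":{"type":"number"}},"rotation":{"type":"array","items":{"type":"number"}}}}},"jaw":{"type":"number"}},"required":["steps"]}

```bash
mkdir -p pics
python3 - <<'E'
from rig import arm, optics
import cv2,numpy as np
np.set_printoptions(precision=4,suppress=True)
s=arm.read_state()
for k,v in s.items(): print(k,v)
for n in ["scene","top","wrist"]:
    im=optics.read_camera(n); cv2.imwrite(f"pics/{n}0.png",im)
    print(n,optics.calibration(n))
E
```

```text
time_s 0.0
q [ 1.2029  0.3595  1.5115 -0.      1.2725 -0.1151]
qvel [-0.0012  0.0005  0.001   0.     -0.0011 -0.0008]
joint_torque [ -0.0024 -52.7605 -27.8618  -0.0005   0.0132  -0.0001]
tool_pos [0.1498 0.5803 0.2305]
orientation [-0.396  -3.1161  0.0029]
wrist_force [-0.406   0.0381  0.0244]
wrist_torque [ 0.0135 -0.0289 -0.0058]
gripper_width 0.08526130016129817
scene {'fx': 356.943841158959, 'fy': 356.943841158959, 'cx': 253.16120373516884, 'cy': 190.05672725442003, 'T': array([[ 0.0649,  0.5405, -0.8389,  1.3964],
       [ 0.9976, -0.0552,  0.0416, -0.0954],
       [-0.0238, -0.8395, -0.5428,  0.6554],
       [ 0.    ,  0.    ,  0.    ,  1.    ]])}
top {'fx': 402.1201122375196, 'fy': 402.1201122375196, 'cx': 254.05529276781667, 'cy': 192.264374837914, 'T': array([[ 0.0002, -0.9858,  0.168 ,  0.3337],
       [-0.9999, -0.002 , -0.0104, -0.0178],
       [ 0.0106, -0.168 , -0.9857,  1.5322],
       [ 0.    ,  0.    ,  0.    ,  1.    ]])}
wrist {'fx': 283.12412531697686, 'fy': 283.12412531697686, 'cx': 260.37036677411595, 'cy': 190.63471468795782, 'tool_from_camera': array([[ 0.0003, -0.9457, -0.325 ,  0.0845],
       [ 1.    ,  0.0003,  0.0002, -0.0003],
       [-0.0001, -0.325 ,  0.9457, -0.1421],
       [ 0.    ,  0.    ,  0.    ,  1.    ]])}
```

View pics/scene0.png

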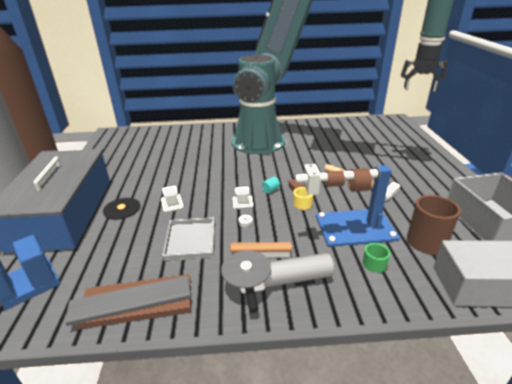

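View pics/top0.png

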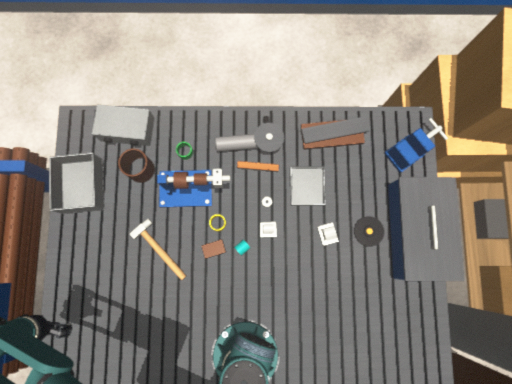

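View pics/wrist0.png

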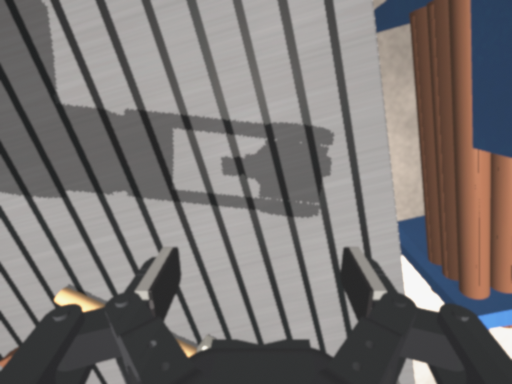

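Run:
```python
import cv2,numpy as np
t=cv2.imread('pics/top0.png'); s=cv2.imread('pics/scene0.png')
cv2.imwrite('pics/t_rack.png',cv2.resize(t[160:215,150:240],None,fx=8,fy=8,interpolation=cv2.INTER_CUBIC))
cv2.imwrite('pics/s_rack.png',cv2.resize(s[150:250,270:405],None,fx=5.5,fy=5.5,interpolation=cv2.INTER_CUBIC))
cv2.imwrite('pics/t_cr.png',cv2.resize(t[150:260,230:350],None,fx=5,fy=5,interpolation=cv2.INTER_CUBIC))
```

```text
(no output)
```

View pics/t_rack.png

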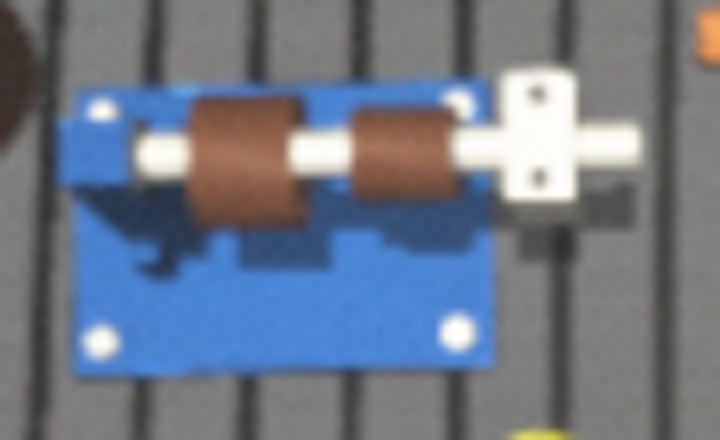

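View pics/s_rack.png

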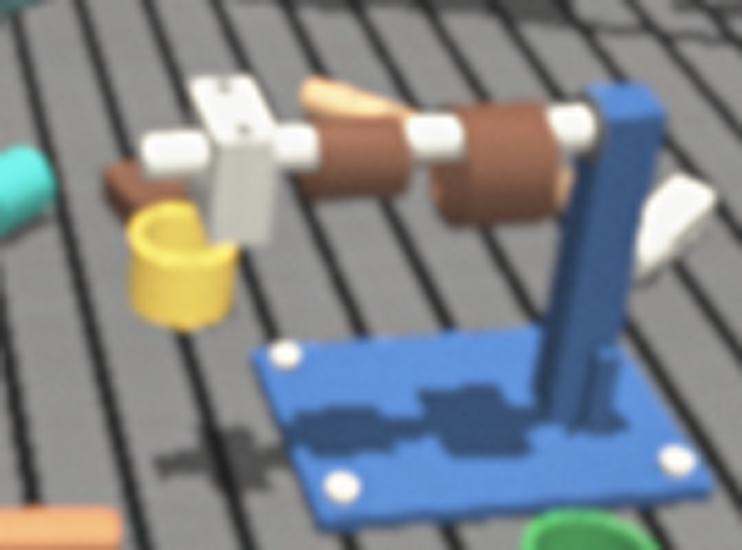

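View pics/t_cr.png

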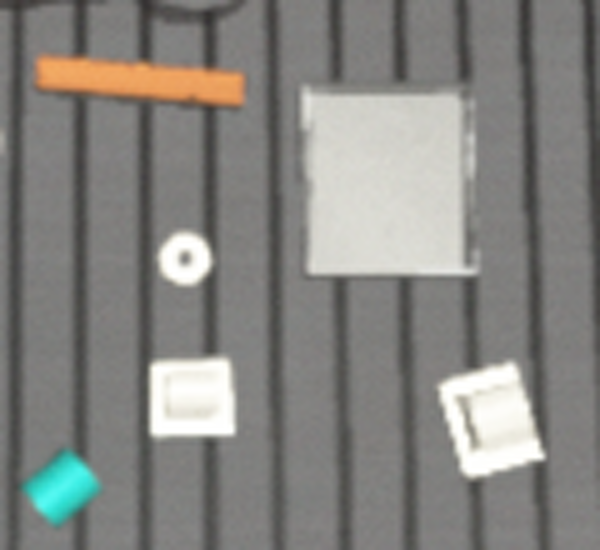

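The top crop shows the bar with its free end near (229,178), the collar at (217,177), the small ring outer at (201,179) and the large ring inner at (181,180). The yellow, green and turquoise rings are the look-alikes. The left cradle is at (268,229), the right at (328,234) and the tray at (308,186).

```bash
cat > h.py <<'E'
import numpy as np, cv2
from scipy.spatial.transform import Rotation as R
np.set_printoptions(precision=4,suppress=True)
TFC=np.array([[ 0.0003,-0.9457,-0.325,0.0845],[1,0.0003,0.0002,-0.0003],[-0.0001,-0.325,0.9457,-0.1421],[0,0,0,1]])
def cal(name,state=None):
    from rig import optics
    c=dict(optics.calibration(name))
    if name=='wrist':
        M=np.eye(4);M[:3,:3]=R.from_rotvec(state['orientation']).as_matrix();M[:3,3]=state['tool_pos']
        c['T']=M@c['tool_from_camera']
    return c
def ray(c,uv):
    uv=np.atleast_2d(uv); d=np.c_[(uv[:,0]-c['cx'])/c['fx'],(uv[:,1]-c['cy'])/c['fy'],np.ones(len(uv))]
    return c['T'][:3,3], d@c['T'][:3,:3].T
def onz(c,uv,z):
    o,d=ray(c,uv); return o+d*((z-o[2])/d[:,2])[:,None]
def proj(c,P):
    P=np.atleast_2d(P); q=(P-c['T'][:3,3])@c['T'][:3,:3]
    return np.c_[q[:,0]/q[:,2]*c['fx']+c['cx'],q[:,1]/q[:,2]*c['fy']+c['cy']]
E
python3 - <<'E'
from h import *
c=cal('top'); t=cv2.imread('pics/top0.png')
f=lambda u,v:(150+u/8-.5+.06,160+v/8-.5+.06)
# bar centreline points at z=.19 top surface
for n,p,z in [('end',f(640,143),.18),('bar1',f(610,143),.187),('bar near post',f(160,155),.187),('collar tl',f(503,70),.207),('collar tr',f(577,70),.207),('collar bl',f(503,200),.207),('collar br',f(577,200),.207),
 ('small l',f(352,150),.175),('small r',f(458,150),.175),('large l',f(188,160),.17),('large r',f(303,160),.17)]:
    print(n,np.array(p),onz(c,p,z)[0])
g=lambda u,v:(230+u/5-.4,150+v/5-.4)
for n,q,z in [('tray',[(302,88),(468,88),(478,272),(308,272)],.02),('cradL',[(150,362),(230,358),(236,434),(150,436)],.008),('cradR',[(437,382),(515,362),(545,460),(468,478)],.008)]:
    P=onz(c,[g(*x) for x in q],z); print(n,P[:,:2].tolist()); print(P.mean(0), np.linalg.norm(np.diff(P,axis=0),axis=1))
E
```

```text
end [229.56  177.435] [0.6156 0.052  0.18  ]
bar1 [225.81  177.435] [0.6141 0.0644 0.187 ]
bar near post [169.56  178.935] [0.6084 0.2557 0.187 ]
collar tl [212.435 168.31 ] [0.6412 0.1086 0.207 ]
collar tr [221.685 168.31 ] [0.6413 0.0775 0.207 ]
collar bl [212.435 184.56 ] [0.5854 0.1077 0.207 ]
collar br [221.685 184.56 ] [0.5855 0.0767 0.207 ]
small l [193.56 178.31] [0.6132 0.1759 0.175 ]
small r [206.81 178.31] [0.6133 0.1304 0.175 ]
large l [173.06 179.56] [0.6097 0.2471 0.17  ]
large r [187.435 179.56 ] [0.6098 0.1976 0.17  ]
tray [[0.6897954323623415, -0.17247581098118508], [0.6901405182073124, -0.3008606982610278], [0.5466504998714404, -0.304358641402177], [0.5464319867958425, -0.1749148082112445]]
[ 0.6183 -0.2382  0.02  ] [0.1284 0.1435 0.1294]
cradL [[0.4789110978813117, -0.05496504462333898], [0.4820307818303257, -0.11579610305340203], [0.42450561307345797, -0.1198248797458021], [0.4229480236112859, -0.054846872328208195]]
[ 0.4521 -0.0864  0.008 ] [0.0609 0.0577 0.065 ]
cradR [[0.4639586044656939, -0.27294057096647584], [0.4792473543776296, -0.3328011921416821], [0.40515372695948293, -0.35307635423161055], [0.39163561298606786, -0.29444922112551886]]
[ 0.435  -0.3133  0.008 ] [0.0618 0.0768 0.0602]
```

```bash
cat > plan.py <<'E'
# python3 plan.py x y z phi [nrows] : tool down, jaw axis at yaw phi
import sys,json
from h import *
from rig import arm
def Rd(phi):
    y=np.array([np.cos(phi),np.sin(phi),0]);z=np.array([0,0,-1.]);return np.c_[np.cross(y,z),y,z]
def plan(wps,n=None):
    s=arm.read_state(); p=np.array(s['tool_pos']);Q=R.from_rotvec(s['orientation'])
    rows=[]
    for w in wps:
        tp=np.array(w[:3]);tQ=R.from_matrix(Rd(w[3]));N=int(w[4])
        p0,Q0=p.copy(),Q; dr=(Q0.inv()*tQ).as_rotvec()
        prof=np.ones(N)
        if N>=4: prof[[0,-1]]=.4
        if N>=6: prof[[1,-2]]=.8
        cum=np.cumsum(prof)/prof.sum()
        for a in cum:
            d=Q.as_matrix().T@(p0+a*(tp-p0)-p); d=np.round(d*1000,1)
            r=np.round((Q.inv()*(Q0*R.from_rotvec(a*dr))).as_rotvec(),3)
            rows.append((d.tolist(),r.tolist())); p=p+Q.as_matrix()@d/1000; Q=Q*R.from_rotvec(r)
    while len(rows)%8: rows.append(([0,0,0],[0,0,0]))
    print('final',p)
    for i in range(0,len(rows),8):
        print(json.dumps([{"slide":a,"rotation":b} for a,b in rows[i:i+8]]).replace('.0,',',').replace('.0]',']'))
        m=max(np.abs(a).max() for a,b in rows[i:i+8]); k=max(np.abs(b).max() for a,b in rows[i:i+8])
        if m>50 or k>.15: print('TOO FAST',m,k)
if __name__=='__main__':
    plan([list(map(float,a.split(','))) for a in sys.argv[1:]])
E
python3 plan.py .613,.11,.32,.03,18
```

```text
final [0.613 0.11  0.32 ]
[{"slide": [-13.8, -8.3, -2.2], "rotation": [-0, 0, 0.031]}, {"slide": [-28.1, -15.7, -4.3], "rotation": [-0, 0, 0.063]}, {"slide": [-36.3, -17.4, -5.4], "rotation": [-0, 0, 0.079]}, {"slide": [-37.6, -14.5, -5.5], "rotation": [-0, 0, 0.078]}, {"slide": [-38.6, -11.5, -5.4], "rotation": [-0, 0, 0.079]}, {"slide": [-39.3, -8.4, -5.4], "rotation": [-0, 0, 0.078]}, {"slide": [-39.9, -5.3, -5.4], "rotation": [-0, 0, 0.079]}, {"slide": [-40.2, -2.2, -5.5], "rotation": [-0, 0, 0.078]}]
[{"slide": [-40.3, 1, -5.4], "rotation": [-0.001, 0.001, 0.079]}, {"slide": [-40, 4.2, -5.5], "rotation": [0, -0, 0.079]}, {"slide": [-39.6, 7.3, -5.4], "rotation": [0, -0, 0.078]}, {"slide": [-38.9, 10.4, -5.5], "rotation": [0, -0, 0.079]}, {"slide": [-38, 13.4, -5.4], "rotation": [0, -0, 0.078]}, {"slide": [-36.7, 16.3, -5.5], "rotation": [-0, -0, 0.079]}, {"slide": [-35.4, 19.2, -5.5], "rotation": [-0, -0, 0.078]}, {"slide": [-33.8, 21.8, -5.4], "rotation": [-0, -0, 0.079]}]
[{"slide": [-25.6, 19.6, -4.4], "rotation": [-0, -0, 0.063]}, {"slide": [-12.1, 10.6, -2.2], "rotation": [-0, -0, 0.031]}, {"slide": [0, 0, 0], "rotation": [0, 0, 0]}, {"slide": [0, 0, 0], "rotation": [0, 0, 0]}, {"slide": [0, 0, 0], "rotation": [0, 0, 0]}, {"slide": [0, 0, 0], "rotation": [0, 0, 0]}, {"slide": [0, 0, 0], "rotation": [0, 0, 0]}, {"slide": [0, 0, 0], "rotation": [0, 0, 0]}]
```

Emit:
{"method": "arm_command", "body": {"steps": [{"slide": [-14, -8, -2], "rotation": [0, 0, 0.03]}, {"slide": [-28, -16, -4], "rotation": [0, 0, 0.06]}, {"slide": [-36, -17, -5], "rotation": [0, 0, 0.08]}, {"slide": [-38, -15, -6], "rotation": [0, 0, 0.08]}, {"slide": [-39, -12, -5], "rotation": [0, 0, 0.08]}, {"slide": [-39, -8, -5], "rotation": [0, 0, 0.08]}, {"slide": [-40, -5, -6], "rotation": [0, 0, 0.08]}, {"slide": [-40, -2, -5], "rotation": [0, 0, 0.08]}], "jaw": -1}}

```text
time_s: 0.95
tool_pos: [0.355, 0.3724, 0.2696]
orientation: [1.263, 2.876, -0.0]
wrist_force: [-0.0, -0.5, -0.3]
gripper_width: 0.0852
```

Emit:
{"method": "arm_command", "body": {"steps": [{"slide": [-40, 1, -5], "rotation": [0, 0, 0.08]}, {"slide": [-40, 4, -6], "rotation": [0, 0, 0.08]}, {"slide": [-40, 7, -5], "rotation": [0, 0, 0.08]}, {"slide": [-39, 10, -6], "rotation": [0, 0, 0.08]}, {"slide": [-38, 13, -5], "rotation": [0, 0, 0.08]}, {"slide": [-37, 16, -6], "rotation": [0, 0, 0.08]}, {"slide": [-36, 19, -5], "rotation": [0, 0, 0.08]}, {"slide": [-34, 22, -5], "rotation": [0, 0, 0.08]}]}}

```text
time_s: 1.75
tool_pos: [0.5771, 0.1385, 0.3126]
orientation: [2.104, 2.333, -0.001]
wrist_force: [0.5, -0.1, 0.2]
gripper_width: 0.0857
```

```bash
python3 plan.py .613,.11,.32,.03,5
```

```text
final [0.613 0.11  0.32 ]
[{"slide": [-3.4, 3.5, -0.8], "rotation": [-0, 0, 0.008]}, {"slide": [-8.3, 8.6, -1.9], "rotation": [-0, 0, 0.019]}, {"slide": [-8.2, 8.9, -2], "rotation": [-0, 0, 0.019]}, {"slide": [-8.1, 9, -1.9], "rotation": [-0, 0, 0.019]}, {"slide": [-3.1, 3.7, -0.8], "rotation": [-0, 0, 0.008]}, {"slide": [0, 0, 0], "rotation": [0, 0, 0]}, {"slide": [0, 0, 0], "rotation": [0, 0, 0]}, {"slide": [0, 0, 0], "rotation": [0, 0, 0]}]
```

Emit:
{"method": "arm_command", "body": {"steps": [{"slide": [-6, 7, -2], "rotation": [0, 0, 0.02]}, {"slide": [-9, 9, -2], "rotation": [0, 0, 0.02]}, {"slide": [-8, 9, -2], "rotation": [0, 0, 0.02]}, {"slide": [-6, 8, -1], "rotation": [0, 0, 0.013]}, {"slide": [-2, 1, 0], "rotation": [0, 0, 0]}, {"slide": [0, 0, 0], "rotation": [0, 0, 0]}, {"slide": [0, 0, 0], "rotation": [0, 0, 0]}, {"slide": [0, 0, 0], "rotation": [0, 0, 0]}]}}

```text
time_s: 2.55
tool_pos: [0.6122, 0.1131, 0.3193]
orientation: [-2.181, -2.261, 0.0]
wrist_force: [0.4, -0.3, -0.6]
gripper_width: 0.0854
```

```bash
cat > look.py <<'E'
import sys,json
from h import *
from rig import arm,optics
n=sys.argv[1]; s=arm.read_state(); im=optics.read_camera('wrist'); cv2.imwrite(f'pics/{n}.png',im)
json.dump({k:np.array(s[k]).tolist() for k in ('tool_pos','orientation')},open(f'pics/{n}.json','w'))
print(s['time_s'],np.array(s['tool_pos']),np.array(s['orientation']),s['gripper_width'],np.array(s['wrist_force']))
E
python3 look.py w1
```

```text
2.55 [0.6122 0.1131 0.3193] [-2.181  -2.2607  0.0004] 0.08537440602591552 [ 0.3725 -0.3065 -0.6366]
```

View pics/w1.png

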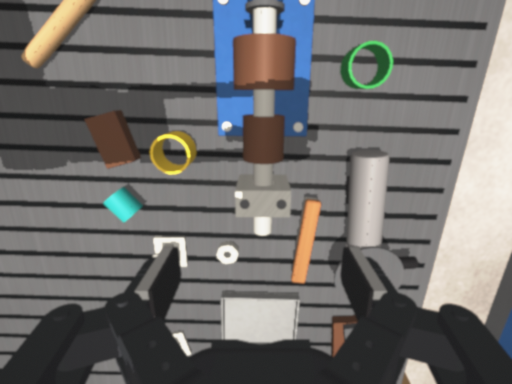

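The wrist view has the bar end at (262,235), the collar at (263,197), the small ring outer at (264,138) and the large ring inner at (264,62).

Run:
```python
import cv2
t=cv2.imread('pics/w1.png')
cv2.imwrite('pics/w1c.png',cv2.resize(t[0:120,205:325],None,fx=5,fy=5,interpolation=cv2.INTER_CUBIC))
cv2.imwrite('pics/w1d.png',cv2.resize(t[130:245,205:325],None,fx=5,fy=5,interpolation=cv2.INTER_CUBIC))
```

```text
(no output)
```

View pics/w1c.png

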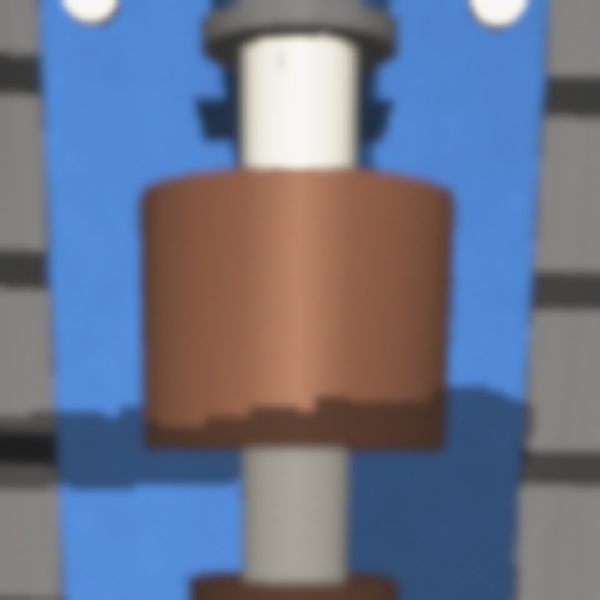

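View pics/w1d.png

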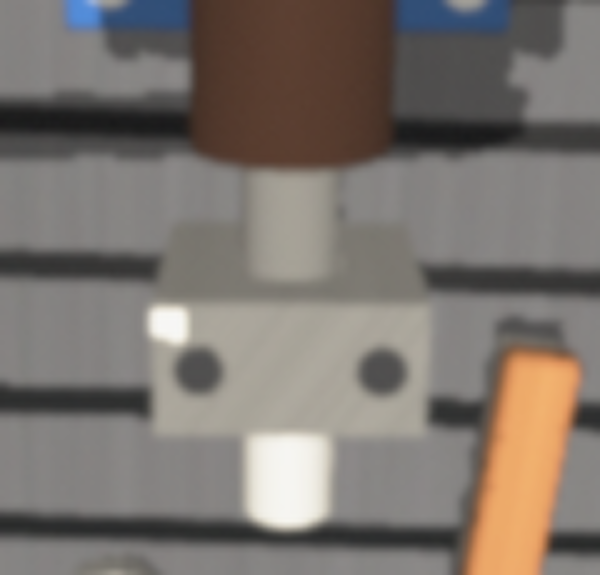

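Run:
```python
from h import *
import json
s=json.load(open('pics/w1.json')); c=cal('wrist',s)
f=lambda y0:(lambda u,v:(205+u/5-.4,y0+v/5-.4))
d=f(130);e=f(0)
def P(n,a,z): print(n,onz(c,a,z)[0])
for n,a in [('tl',d(150,302)),('tr',d(428,302)),('br',d(430,436)),('bl',d(152,436))]: P('collar '+n,a,.204)
P('bar end mid',d(287,520),.182)
P('bar axis near',d(291,200),.19);P('bar near post',e(300,100),.19);P('bar mid',e(297,520),.19)
P('bar below collar',d(288,470),.19)
P('large near end L',e(146,447),.164);P('large near end R',e(444,447),.164);P('large far top',e(298,168),.194);P('large near top',e(296,445),.194)
P('small far top',e(294,576),.194);P('small near top',d(292,165),.194);P('small near L',d(193,140),.173);P('small near R',d(393,140),.173)
```

```text
collar tl [0.5869 0.1081 0.204 ]
collar tr [0.6403 0.1101 0.204 ]
collar br [0.6426 0.082  0.204 ]
collar bl [0.5875 0.08   0.204 ]
bar end mid [0.6155 0.0509 0.182 ]
bar axis near [0.6134 0.1256 0.19  ]
bar near post [0.6099 0.2554 0.19  ]
bar mid [0.6121 0.188  0.19  ]
bar below collar [0.6151 0.0668 0.19  ]
large near end L [0.582  0.1998 0.164 ]
large near end R [0.6409 0.202  0.164 ]
large far top [0.6099 0.2445 0.194 ]
large near top [0.6113 0.2008 0.194 ]
small far top [0.6119 0.1783 0.194 ]
small near top [0.6133 0.1336 0.194 ]
small near L [0.5929 0.1332 0.173 ]
small near R [0.6343 0.1347 0.173 ]
```

```bash
python3 plan.py .6143,.095,.155,.028,8
python3 - <<'E'
from h import *
# candidates: refine with w1: tray inner, cradles not visible fully
E
```

```text
final [0.6143 0.095  0.155 ]
[{"slide": [-1.1, 0.1, 10.3], "rotation": [-0, 0, 0]}, {"slide": [-2.3, 0.2, 20.5], "rotation": [-0, 0, 0.001]}, {"slide": [-2.8, 0.2, 25.7], "rotation": [-0, 0, 0.002]}, {"slide": [-2.9, 0.2, 25.7], "rotation": [-0, 0, 0.001]}, {"slide": [-2.8, 0.2, 25.6], "rotation": [-0, 0, 0.001]}, {"slide": [-2.8, 0.3, 25.7], "rotation": [-0, 0, 0.001]}, {"slide": [-2.3, 0.2, 20.6], "rotation": [-0, 0, 0.001]}, {"slide": [-1.1, 0, 10.2], "rotation": [-0, 0, 0.001]}]
```

Emit:
{"method": "arm_command", "body": {"steps": [{"slide": [-4, 0, 12], "rotation": [0, 0, 0]}, {"slide": [-5, 1, 22], "rotation": [0, 0, 0.004]}, {"slide": [-5, 1, 26], "rotation": [0, 0, 0.004]}, {"slide": [-4, 0, 26], "rotation": [0, 0, 0]}, {"slide": [0, 0, 26], "rotation": [0, 0, 0]}, {"slide": [0, 0, 25], "rotation": [0, 0, 0]}, {"slide": [0, 0, 18], "rotation": [0, 0, 0]}, {"slide": [0, 0, 9], "rotation": [0, 0, 0]}]}}

```text
time_s: 3.4
tool_pos: [0.6135, 0.0944, 0.1526]
orientation: [-2.189, -2.249, 0.005]
wrist_force: [-0.2, 0.9, 0.6]
gripper_width: 0.0855
```

Emit:
{"method": "arm_command", "body": {"steps": [{"slide": [0, 0, 0]}, {"slide": [0, 0, 0]}, {"slide": [0, 0, 0]}, {"slide": [0, 0, 0]}, {"slide": [0, 0, 0]}, {"slide": [0, 0, 0]}, {"slide": [0, 0, 0]}, {"slide": [0, 0, 0]}], "jaw": 1}}

```text
validation failed for argument at $.st...
```

```bash
python3 look.py w2
```

```text
3.4 [0.6135 0.0944 0.1526] [-2.1894 -2.2494  0.0047] 0.08546336260022983 [-0.197   0.9008  0.6285]
```

View pics/w2.png

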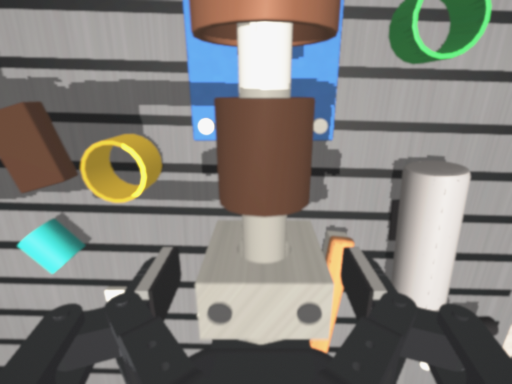

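Emit:
{"method": "arm_command", "body": {"steps": [{"slide": [0, 0, 0], "rotation": [0, 0, 0]}, {"slide": [0, 0, 0], "rotation": [0, 0, 0]}, {"slide": [0, 0, 0], "rotation": [0, 0, 0]}, {"slide": [0, 0, 0], "rotation": [0, 0, 0]}, {"slide": [0, 0, 0], "rotation": [0, 0, 0]}, {"slide": [0, 0, 0], "rotation": [0, 0, 0]}, {"slide": [0, 0, 0], "rotation": [0, 0, 0]}, {"slide": [0, 0, 0], "rotation": [0, 0, 0]}], "jaw": 1}}

```text
time_s: 4.25
tool_pos: [0.616, 0.0947, 0.1566]
orientation: [2.19, 2.25, 0.002]
wrist_force: [-1.5, -0.6, 6.5]
gripper_width: 0.0533
```

```bash
python3 look.py w3
```

```text
4.25 [0.616  0.0947 0.1566] [2.1902 2.2503 0.002 ] 0.0532545410609226 [-1.5398 -0.5557  6.4924]
```

View pics/w3.png

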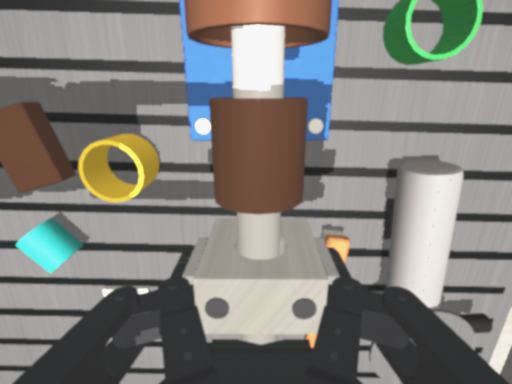

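Emit:
{"method": "arm_command", "body": {"steps": [{"slide": [0, 0, -2], "rotation": [0, 0, 0]}, {"slide": [0, -1, -2], "rotation": [0, 0, 0]}, {"slide": [0, -0.5, -1], "rotation": [0, 0, 0]}, {"slide": [0, 0, 0], "rotation": [0, 0, 0]}, {"slide": [0, 0, 0], "rotation": [0, 0, 0]}, {"slide": [0, 0, 0], "rotation": [0, 0, 0]}, {"slide": [0, 0, 0], "rotation": [0, 0, 0]}, {"slide": [0, 0, 0], "rotation": [0, 0, 0]}]}}

```text
time_s: 5.1
tool_pos: [0.6138, 0.0946, 0.1602]
orientation: [-2.191, -2.251, 0.0]
wrist_force: [-0.1, -0.5, -2.2]
gripper_width: 0.0533
```

```bash
python3 look.py w4
```

```text
5.1 [0.6138 0.0946 0.1602] [-2.1912 -2.2512  0.0003] 0.05331353479190918 [-0.1481 -0.537  -2.1872]
```

View pics/w4.png

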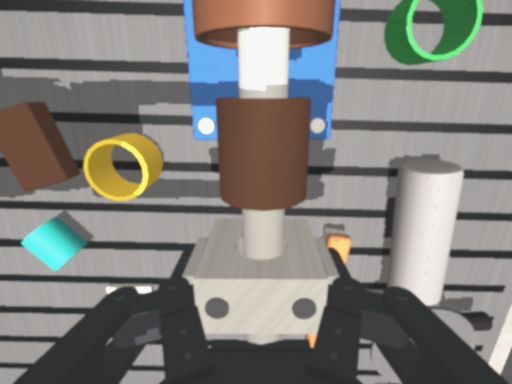

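Emit:
{"method": "arm_command", "body": {"steps": [{"slide": [-5, 0, 0], "rotation": [0, 0, 0]}, {"slide": [-10, 0, 0], "rotation": [0, 0, 0]}, {"slide": [-14, 0, 0], "rotation": [0, 0, 0]}, {"slide": [-14, 0, 0], "rotation": [0, 0, 0]}, {"slide": [-14, 0, 0], "rotation": [0, 0, 0]}, {"slide": [-14, 0, 0], "rotation": [0, 0, 0]}, {"slide": [-20, 0, 0], "rotation": [0, 0, 0]}, {"slide": [-30, 0, 0], "rotation": [0, 0, 0]}]}}

```text
time_s: 5.95
tool_pos: [0.6169, -0.0271, 0.1603]
orientation: [-2.19, -2.252, -0.0]
wrist_force: [0.4, -0.5, -1.1]
gripper_width: 0.0533
```

Emit:
{"method": "arm_command", "body": {"steps": [{"slide": [-35, 0, 0], "rotation": [0, 0, 0]}, {"slide": [-35, 0, 0], "rotation": [0, 0, 0]}, {"slide": [-30, 0, 0], "rotation": [0, 0, 0]}, {"slide": [-10, 0, 0], "rotation": [0, 0, 0]}, {"slide": [0, 0, 0], "rotation": [0, 0, 0]}, {"slide": [0, 0, 0], "rotation": [0, 0, 0]}, {"slide": [0, 0, 0], "rotation": [0, 0, 0]}, {"slide": [0, 0, 0], "rotation": [0, 0, 0]}]}}

```text
time_s: 6.75
tool_pos: [0.62, -0.135, 0.1603]
orientation: [-2.189, -2.253, -0.0]
wrist_force: [-0.8, -0.0, -0.7]
gripper_width: 0.0535
```

```bash
python3 look.py w5
```

```text
6.75 [ 0.62   -0.135   0.1603] [-2.1893 -2.2526 -0.    ] 0.05353678046400779 [-0.7581 -0.0084 -0.7301]
```

View pics/w5.png

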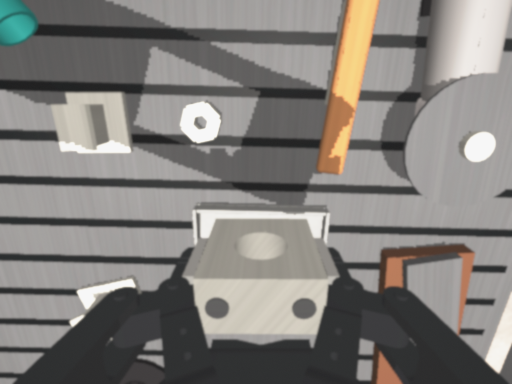

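The collar is free and held square. The tray's +y wall shows at v≈207, from u=193 to 328; the small cradle is at (95,123).

```bash
python3 - <<'E'
from h import *
import json
s=json.load(open('pics/w5.json')); c=cal('wrist',s)
P=onz(c,[(192.5,205.5),(329,205.5)],.02);print(P)
t=cv2.imread('pics/w5.png');cv2.imwrite('pics/w5c.png',cv2.resize(t[80:165,40:140],None,fx=6,fy=6,interpolation=cv2.INTER_CUBIC))
E
python3 plan.py .6185,-.236,.06,.0,8
```

```text
[[ 0.5472 -0.1673  0.02  ]
 [ 0.6938 -0.163   0.02  ]]
final [ 0.6185 -0.236   0.06  ]
[{"slide": [-6.3, -0.3, 6.3], "rotation": [-0, -0, 0.002]}, {"slide": [-12.6, -0.5, 12.5], "rotation": [-0, -0, 0.003]}, {"slide": [-15.8, -0.6, 15.7], "rotation": [-0, -0, 0.005]}, {"slide": [-15.7, -0.5, 15.7], "rotation": [-0, -0, 0.004]}, {"slide": [-15.8, -0.5, 15.6], "rotation": [-0, -0, 0.005]}, {"slide": [-15.8, -0.4, 15.7], "rotation": [-0, -0, 0.004]}, {"slide": [-12.6, -0.2, 12.6], "rotation": [-0, -0, 0.004]}, {"slide": [-6.3, -0.1, 6.2], "rotation": [-0, -0, 0.002]}]
```

View pics/w5c.png

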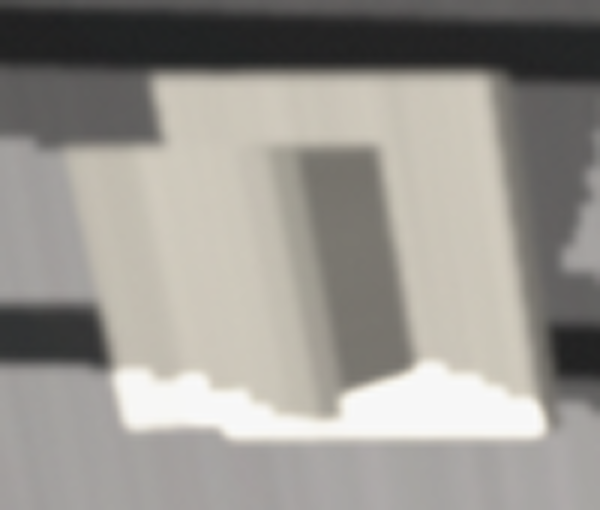

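Emit:
{"method": "arm_command", "body": {"steps": [{"slide": [-6, 0, 6], "rotation": [0, 0, 0]}, {"slide": [-13, 0, 14], "rotation": [0, 0, 0]}, {"slide": [-16, -0.5, 18], "rotation": [0, 0, 0]}, {"slide": [-16, -0.5, 20], "rotation": [0, 0, 0]}, {"slide": [-16, -1, 20], "rotation": [0, 0, 0]}, {"slide": [-16, -1, 18], "rotation": [0, 0, 0]}, {"slide": [-11, -1, 14], "rotation": [0, 0, 0]}, {"slide": [-5, 0, 10], "rotation": [0, 0, 0]}]}}

```text
time_s: 7.6
tool_pos: [0.618, -0.2368, 0.0385]
orientation: [-2.192, -2.249, 0.001]
wrist_force: [0.2, 0.4, -1.1]
gripper_width: 0.0533
```

Emit:
{"method": "arm_command", "body": {"steps": [{"slide": [0, 0, 8], "rotation": [0, 0, 0]}, {"slide": [0, 0, 6], "rotation": [0, 0, 0]}, {"slide": [0, 0, 4], "rotation": [0, 0, 0]}, {"slide": [0, 0, 2], "rotation": [0, 0, 0]}, {"slide": [0, 0, 1], "rotation": [0, 0, 0]}, {"slide": [0, 0, 0], "rotation": [0, 0, 0]}, {"slide": [0, 0, 0], "rotation": [0, 0, 0]}, {"slide": [0, 0, 0], "rotation": [0, 0, 0]}]}}

```text
time_s: 8.4
tool_pos: [0.6189, -0.2355, 0.0197]
orientation: [2.191, 2.251, 0.0]
wrist_force: [-0.9, 0.2, -1.0]
gripper_width: 0.0534
```

Emit:
{"method": "arm_command", "body": {"steps": [{"slide": [0, 0, 2], "rotation": [0, 0, 0]}, {"slide": [0, 0, 1], "rotation": [0, 0, 0]}, {"slide": [0, 0, 1], "rotation": [0, 0, 0]}, {"slide": [0, 0, 0.5], "rotation": [0, 0, 0]}, {"slide": [0, 0, 0.5], "rotation": [0, 0, 0]}, {"slide": [0, 0, 0], "rotation": [0, 0, 0]}, {"slide": [0, 0, 0], "rotation": [0, 0, 0]}, {"slide": [0, 0, 0], "rotation": [0, 0, 0]}]}}

```text
time_s: 9.2
tool_pos: [0.6186, -0.2354, 0.0147]
orientation: [2.191, 2.251, -0.0]
wrist_force: [-2.6, 0.5, 6.1]
gripper_width: 0.0535
```

```bash
python3 look.py w6
```

```text
9.2 [ 0.6186 -0.2354  0.0147] [ 2.1912  2.2513 -0.0003] 0.0535130328649321 [-2.6245  0.4927  6.1024]
```

View pics/w6.png

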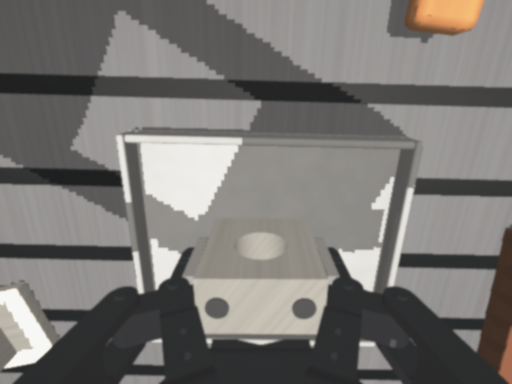

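Contact is felt at the predicted height (6 N), with the collar mid-tray, so I release it and rise.

Emit:
{"method": "arm_command", "body": {"steps": [{"slide": [0, 0, 0], "rotation": [0, 0, 0]}, {"slide": [0, 0, 0], "rotation": [0, 0, 0]}, {"slide": [0, 0, 0], "rotation": [0, 0, 0]}, {"slide": [0, 0, 0], "rotation": [0, 0, 0]}, {"slide": [0, 0, -5], "rotation": [0, 0, 0]}, {"slide": [0, 0, -15], "rotation": [0, 0, 0]}, {"slide": [0, 0, -30], "rotation": [0, 0, 0]}, {"slide": [0, 0, -40], "rotation": [0, 0, 0]}], "jaw": -1}}

```text
time_s: 10.05
tool_pos: [0.6175, -0.2348, 0.1046]
orientation: [-2.189, -2.249, 0.002]
wrist_force: [0.4, 0.1, 0.0]
gripper_width: 0.0855
```

```bash
python3 look.py w7; python3 plan.py .56,-.19,.30,.03,8
```

```text
10.05 [ 0.6175 -0.2348  0.1046] [-2.1892 -2.249   0.0016] 0.08549707162917053 [0.3802 0.0523 0.0143]
final [ 0.56 -0.19  0.3 ]
[{"slide": [3, -3.7, -11.7], "rotation": [0, 0, -0]}, {"slide": [6, -7.4, -23.5], "rotation": [0.001, 0.001, -0.001]}, {"slide": [7.5, -9.3, -29.3], "rotation": [0.002, 0.001, 0]}, {"slide": [7.5, -9.4, -29.3], "rotation": [0.001, 0, -0]}, {"slide": [7.5, -9.3, -29.2], "rotation": [0.001, 0.001, -0.001]}, {"slide": [7.6, -9.4, -29.3], "rotation": [0.001, 0.001, -0]}, {"slide": [6.1, -7.6, -23.4], "rotation": [0.001, 0, -0.001]}, {"slide": [3.1, -3.7, -11.6], "rotation": [0.001, 0, 0]}]
```

View pics/w7.png

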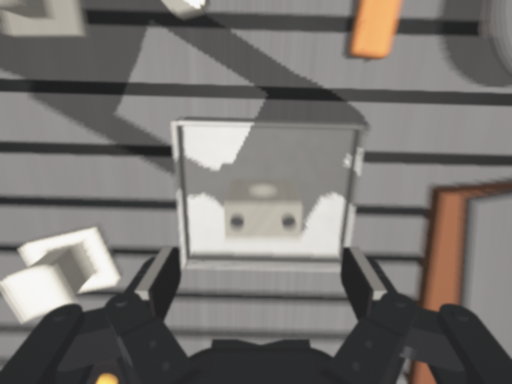

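The collar stands upright in the middle of the tray at (263,207). I'll view both cradles next.

```bash
python3 plan.py .445,-.14,.30,.03,9
```

```text
final [ 0.445 -0.14   0.3  ]
[{"slide": [5.5, -9.3, -10.2], "rotation": [0, 0, -0]}, {"slide": [10.9, -18.7, -20.4], "rotation": [0.001, 0.001, -0]}, {"slide": [13.6, -23.4, -25.5], "rotation": [0.001, 0, -0.001]}, {"slide": [13.7, -23.4, -25.4], "rotation": [0.001, 0.001, -0]}, {"slide": [13.7, -23.5, -25.4], "rotation": [0.002, 0.001, -0.001]}, {"slide": [13.8, -23.4, -25.4], "rotation": [0.001, 0, -0]}, {"slide": [13.7, -23.5, -25.3], "rotation": [0.001, 0.001, -0]}, {"slide": [11.1, -18.8, -20.3], "rotation": [0.001, 0, -0.001]}]
[{"slide": [5.5, -9.4, -10.1], "rotation": [-0, 0, 0]}, {"slide": [0, 0, 0], "rotation": [0, 0, 0]}, {"slide": [0, 0, 0], "rotation": [0, 0, 0]}, {"slide": [0, 0, 0], "rotation": [0, 0, 0]}, {"slide": [0, 0, 0], "rotation": [0, 0, 0]}, {"slide": [0, 0, 0], "rotation": [0, 0, 0]}, {"slide": [0, 0, 0], "rotation": [0, 0, 0]}, {"slide": [0, 0, 0], "rotation": [0, 0, 0]}]
```

Emit:
{"method": "arm_command", "body": {"steps": [{"slide": [6, -9, -15], "rotation": [0, 0, 0]}, {"slide": [12, -20, -25], "rotation": [0, 0, 0]}, {"slide": [15, -27, -30], "rotation": [0, 0, 0]}, {"slide": [18, -34, -32], "rotation": [0, 0, 0]}, {"slide": [18, -34, -32], "rotation": [0, 0, 0]}, {"slide": [18, -33, -30], "rotation": [0, 0, 0]}, {"slide": [11, -14, -20], "rotation": [0, 0, 0]}, {"slide": [2, -3, -2], "rotation": [0, 0, 0]}]}}

```text
time_s: 10.9
tool_pos: [0.4408, -0.1391, 0.2933]
orientation: [2.188, 2.249, 0.002]
wrist_force: [0.3, -0.6, -0.9]
gripper_width: 0.0854
```

Emit:
{"method": "arm_command", "body": {"steps": [{"slide": [0, 0, 0], "rotation": [0, 0, 0]}, {"slide": [0, 0, 0], "rotation": [0, 0, 0]}, {"slide": [0, 0, 0], "rotation": [0, 0, 0]}, {"slide": [0, 0, 0], "rotation": [0, 0, 0]}, {"slide": [0, 0, 0], "rotation": [0, 0, 0]}, {"slide": [0, 0, 0], "rotation": [0, 0, 0]}, {"slide": [0, 0, 0], "rotation": [0, 0, 0]}, {"slide": [0, 0, 0], "rotation": [0, 0, 0]}]}}

```text
time_s: 11.7
tool_pos: [0.4422, -0.1401, 0.2902]
orientation: [-2.191, -2.251, 0.0]
wrist_force: [-0.3, -0.1, 0.5]
gripper_width: 0.0855
```

```bash
python3 look.py w8
python3 - <<'E'
import cv2
t=cv2.imread('pics/w8.png')
cv2.imwrite('pics/w8a.png',cv2.resize(t[70:160,200:310],None,fx=6,fy=6,interpolation=cv2.INTER_CUBIC))
cv2.imwrite('pics/w8b.png',cv2.resize(t[205:325,185:335],None,fx=5,fy=5,interpolation=cv2.INTER_CUBIC))
E
```

```text
11.7 [ 0.4422 -0.1401  0.2902] [-2.1912 -2.2512  0.0002] 0.08545657945181655 [-0.3205 -0.1002  0.4684]
```

View pics/w8.png

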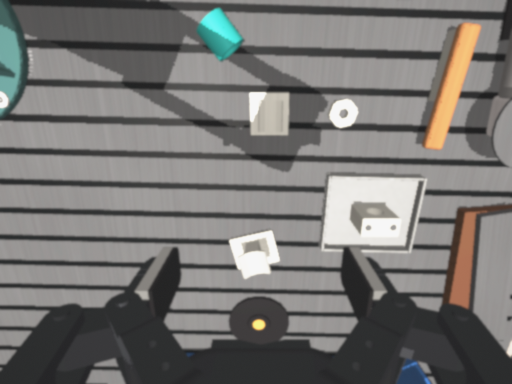

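View pics/w8a.png

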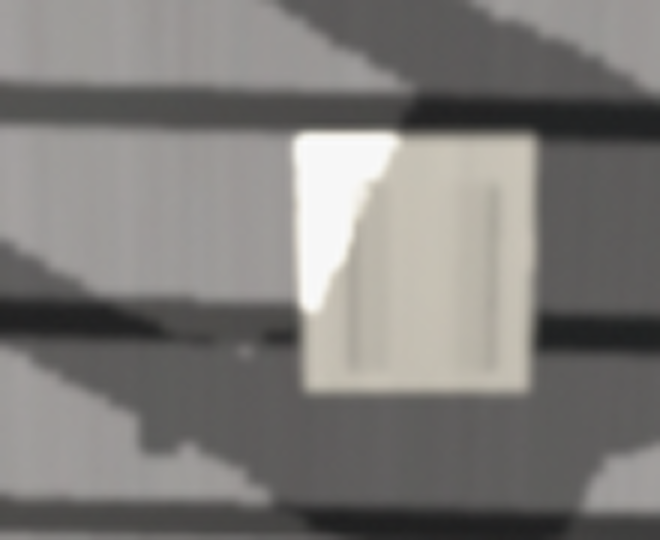

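View pics/w8b.png

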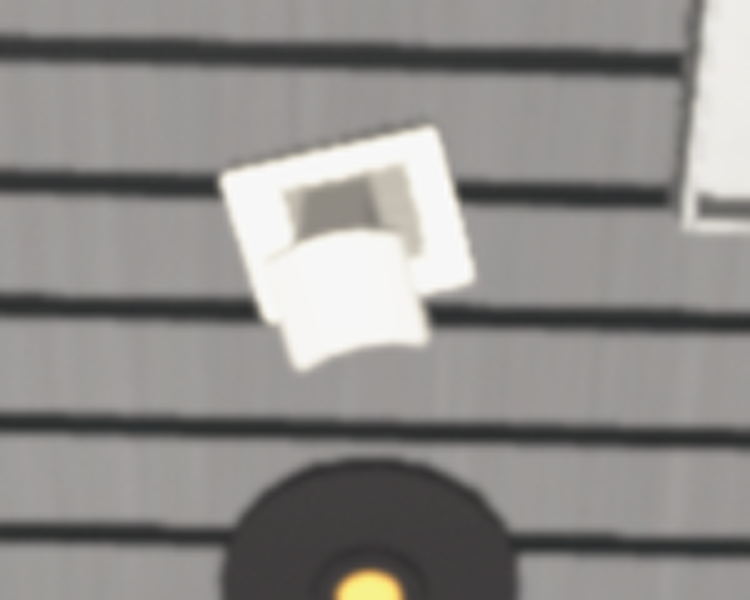

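Run:
```python
from h import *
import json
s=json.load(open('pics/w8.json')); c=cal('wrist',s)
a=lambda u,v:(200+u/6-.42,70+v/6-.42)
b=lambda u,v:(185+u/5-.4,205+v/5-.4)
def show(n,q,z):
    P=onz(c,q,z)[:,:2]; print(n,P.tolist(),'mean',P.mean(0),'edges',np.linalg.norm(np.roll(P,-1,0)-P,axis=1))
    e=np.roll(P,-1,0)-P; print('   edge ang',np.arctan2(e[:,1],e[:,0]))
show('S foot',[a(293,132),a(538,132),a(532,392),a(303,392)],.008)
show('S lips',[a(345,180),a(495,183),a(495,373),a(348,373)],.050)
P=show('L foot',[b(219,174),b(437,124),b(476,282),b(262,322)],.008)
show('L lips',[b(264,262),b(405,236),b(430,346),b(298,371)],.052)
```

```text
S foot [[0.4220708817956181, -0.054713524472569205], [0.47980717663176475, -0.053136752536889764], [0.4819958101445384, -0.11380836600106134], [0.42536747945471604, -0.11536234181821278]] mean [ 0.4523 -0.0843] edges [0.0578 0.0607 0.0566 0.0607]
   edge ang [ 0.0273 -1.5347 -3.1142  1.6251]
S lips [[0.43505963488123234, -0.06428127673401393], [0.467220012339674, -0.06401485216030145], [0.46932061382785684, -0.10417299559061836], [0.43668581326135847, -0.10506822034336748]] mean [ 0.4521 -0.0844] edges [0.0322 0.0402 0.0326 0.0408]
   edge ang [ 0.0083 -1.5185 -3.1142  1.6106]
L foot [[0.39154780164696384, -0.2907439491914778], [0.46422278525641275, -0.2700155447452024], [0.4802071994307651, -0.3303801363460197], [0.4060604792681854, -0.34866628676044]] mean [ 0.4355 -0.31  ] edges [0.0756 0.0624 0.0764 0.0597]
   edge ang [ 0.2778 -1.3119 -2.8998  1.8163]
L lips [[0.410129052395489, -0.29664975044540476], [0.45338546230352994, -0.28625877778337694], [0.4626071894876922, -0.3257409491780473], [0.42098222890416986, -0.3362698444305484]] mean [ 0.4368 -0.3112] edges [0.0445 0.0405 0.0429 0.0411]
   edge ang [ 0.2358 -1.3413 -2.8938  1.8382]
```

The small cradle (foot 57 x 61) is at (0.452,-0.084) with yaw about 0.037. The large one (75 x 61) is at (0.436,-0.3105) with yaw about 0.25. Both match the sizes given.

```bash
python3 plan.py .6128,.156,.245,.028,10 .6128,.156,.151,.028,6
```

```text
final [0.6128 0.156  0.151 ]
[{"slide": [13.9, 8.5, 2.2], "rotation": [-0, 0, -0]}, {"slide": [27.7, 17, 4.3], "rotation": [-0, 0, -0]}, {"slide": [34.7, 21.3, 5.3], "rotation": [-0, 0, -0]}, {"slide": [34.7, 21.2, 5.4], "rotation": [-0, 0, -0]}, {"slide": [34.7, 21.3, 5.4], "rotation": [-0, 0, -0.001]}, {"slide": [34.7, 21.3, 5.4], "rotation": [-0, 0, 0]}, {"slide": [34.7, 21.3, 5.4], "rotation": [-0, 0, 0]}, {"slide": [34.6, 21.3, 5.4], "rotation": [-0, 0, 0]}]
[{"slide": [27.8, 17, 4.3], "rotation": [-0, 0, 0]}, {"slide": [13.8, 8.5, 2.1], "rotation": [-0, 0, -0]}, {"slide": [0, 0, 8.5], "rotation": [-0, 0, -0]}, {"slide": [0, 0, 17.1], "rotation": [-0, 0, -0]}, {"slide": [0, 0, 21.4], "rotation": [-0, 0, -0]}, {"slide": [0, 0, 21.4], "rotation": [-0, 0, -0]}, {"slide": [0.1, 0, 17.1], "rotation": [-0, 0, -0]}, {"slide": [-0, 0, 8.5], "rotation": [-0, 0, -0]}]
```

Emit:
{"method": "arm_command", "body": {"steps": [{"slide": [14, 9, 2], "rotation": [0, 0, 0]}, {"slide": [28, 17, 4], "rotation": [0, 0, 0]}, {"slide": [40, 24, 6], "rotation": [0, 0, 0]}, {"slide": [40, 24, 6], "rotation": [0, 0, 0]}, {"slide": [40, 24, 6], "rotation": [0, 0, 0]}, {"slide": [40, 24, 6], "rotation": [0, 0, 0]}, {"slide": [40, 25, 6], "rotation": [0, 0, 0]}, {"slide": [28, 18, 5], "rotation": [0, 0, 0]}]}}

```text
time_s: 12.55
tool_pos: [0.6009, 0.1371, 0.2489]
orientation: [2.19, 2.253, 0.001]
wrist_force: [-0.4, -0.3, 0.5]
gripper_width: 0.0851
```

Emit:
{"method": "arm_command", "body": {"steps": [{"slide": [16, 10, 4], "rotation": [0, 0, 0]}, {"slide": [5, 3.5, 5], "rotation": [0, 0, 0]}, {"slide": [0, 0, 10], "rotation": [0, 0, 0]}, {"slide": [0, 0, 20], "rotation": [0, 0, 0]}, {"slide": [0, 0, 20], "rotation": [0, 0, 0]}, {"slide": [0, 0, 5], "rotation": [0, 0, 0]}, {"slide": [0, 0, 0], "rotation": [0, 0, 0]}, {"slide": [0, 0, 0], "rotation": [0, 0, 0]}]}}

```text
time_s: 13.35
tool_pos: [0.613, 0.1548, 0.1861]
orientation: [2.192, 2.25, 0.001]
wrist_force: [0.2, 0.4, -1.0]
gripper_width: 0.0855
```

```bash
python3 look.py w9;python3 plan.py .6128,.156,.151,.028,4
```

```text
13.35 [0.613  0.1548 0.1861] [2.1918 2.2497 0.0008] 0.08552074188552888 [ 0.1587  0.427  -1.0168]
final [0.6128 0.156  0.151 ]
[{"slide": [0.1, -0.1, 5.1], "rotation": [0, 0, -0]}, {"slide": [0.4, -0.2, 12.6], "rotation": [0.001, 0, -0.001]}, {"slide": [0.3, -0.2, 12.6], "rotation": [0, 0, -0]}, {"slide": [0.2, -0, 5.1], "rotation": [0.001, 0, -0.001]}, {"slide": [0, 0, 0], "rotation": [0, 0, 0]}, {"slide": [0, 0, 0], "rotation": [0, 0, 0]}, {"slide": [0, 0, 0], "rotation": [0, 0, 0]}, {"slide": [0, 0, 0], "rotation": [0, 0, 0]}]
```

View pics/w9.png

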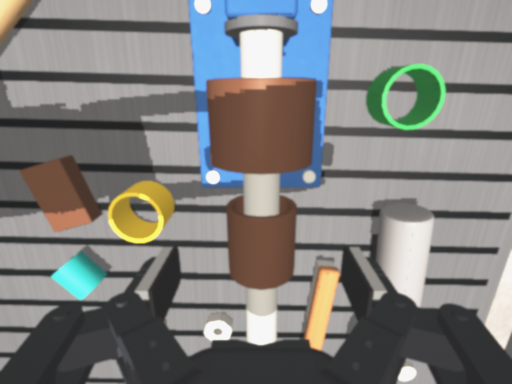

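Run:
```python
from h import *
import json
t=cv2.imread('pics/w9.png')
cv2.imwrite('pics/w9c.png',cv2.resize(t[180:300,205:320],None,fx=5,fy=5,interpolation=cv2.INTER_CUBIC))
```

```text
(no output)
```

View pics/w9c.png

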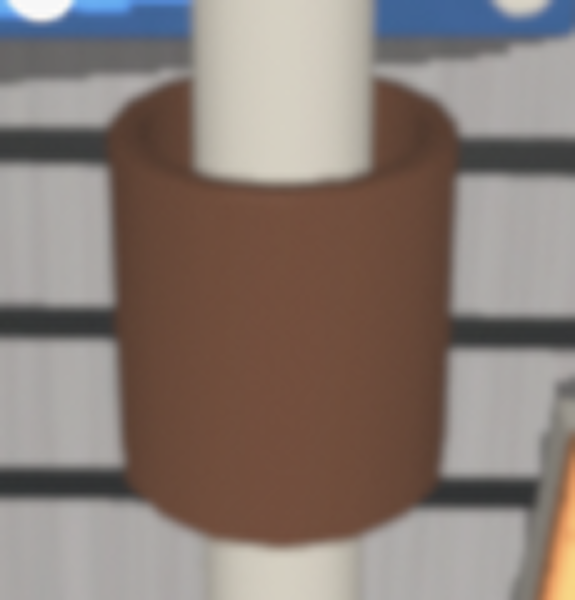

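Run:
```python
from h import *
import json
s=json.load(open('pics/w9.json')); c=cal('wrist',s)
f=lambda u,v:(205+u/5-.4,180+v/5-.4)
P=onz(c,[f(283,192),f(280,543)],.194);print(P,P.mean(0))
```

```text
[[0.6122 0.1774 0.194 ]
 [0.6131 0.1337 0.194 ]] [0.6126 0.1556 0.194 ]
```

Two views agree (y 0.1560 and 0.1556), so I descend and grip.

Emit:
{"method": "arm_command", "body": {"steps": [{"slide": [0.4, 0, 8], "rotation": [0, 0, 0]}, {"slide": [0.4, 0, 12], "rotation": [0, 0, 0]}, {"slide": [0, 0, 8], "rotation": [0, 0, 0]}, {"slide": [0, 0, 4], "rotation": [0, 0, 0]}, {"slide": [0, 0, 1], "rotation": [0, 0, 0]}, {"slide": [0, 0, 0], "rotation": [0, 0, 0]}, {"slide": [0, 0, 0], "rotation": [0, 0, 0]}, {"slide": [0, 0, 0], "rotation": [0, 0, 0]}]}}

```text
time_s: 14.2
tool_pos: [0.613, 0.1564, 0.1527]
orientation: [2.191, 2.251, 0.001]
wrist_force: [-0.4, 0.6, -0.1]
gripper_width: 0.0853
```

Emit:
{"method": "arm_command", "body": {"steps": [{"slide": [0, 0, 0], "rotation": [0, 0, 0]}, {"slide": [0, 0, 0], "rotation": [0, 0, 0]}, {"slide": [0, 0, 0], "rotation": [0, 0, 0]}, {"slide": [0, 0, 0], "rotation": [0, 0, 0]}, {"slide": [0, 0, 0], "rotation": [0, 0, 0]}, {"slide": [0, 0, 0], "rotation": [0, 0, 0]}, {"slide": [0, 0, 0], "rotation": [0, 0, 0]}, {"slide": [0, 0, 0], "rotation": [0, 0, 0]}], "jaw": 1}}

```text
time_s: 15.0
tool_pos: [0.613, 0.1564, 0.1526]
orientation: [2.191, 2.251, 0.001]
wrist_force: [0.2, 1.1, 3.0]
gripper_width: 0.0402
```

Emit:
{"method": "arm_command", "body": {"steps": [{"slide": [0, 0, -2], "rotation": [0, 0, 0]}, {"slide": [0, 0, -3], "rotation": [0, 0, 0]}, {"slide": [0, 0, -2], "rotation": [0, 0, 0]}, {"slide": [0, 0, 0], "rotation": [0, 0, 0]}, {"slide": [0, 0, 0], "rotation": [0, 0, 0]}, {"slide": [0, 0, 0], "rotation": [0, 0, 0]}, {"slide": [0, 0, 0], "rotation": [0, 0, 0]}, {"slide": [0, 0, 0], "rotation": [0, 0, 0]}]}}

```text
time_s: 15.8
tool_pos: [0.6126, 0.1564, 0.1591]
orientation: [-2.191, -2.251, 0.0]
wrist_force: [0.1, 0.3, -1.4]
gripper_width: 0.0396
```

```bash
python3 look.py w10
python3 - <<'E'
import cv2
t=cv2.imread('pics/w10.png');cv2.imwrite('pics/w10c.png',cv2.resize(t[170:340,160:360],None,fx=4,fy=3.5,interpolation=cv2.INTER_CUBIC))
E
```

```text
15.8 [0.6126 0.1564 0.1591] [-2.1912 -2.2512  0.0005] 0.039644762401482236 [ 0.1     0.3328 -1.4188]
```

View pics/w10c.png

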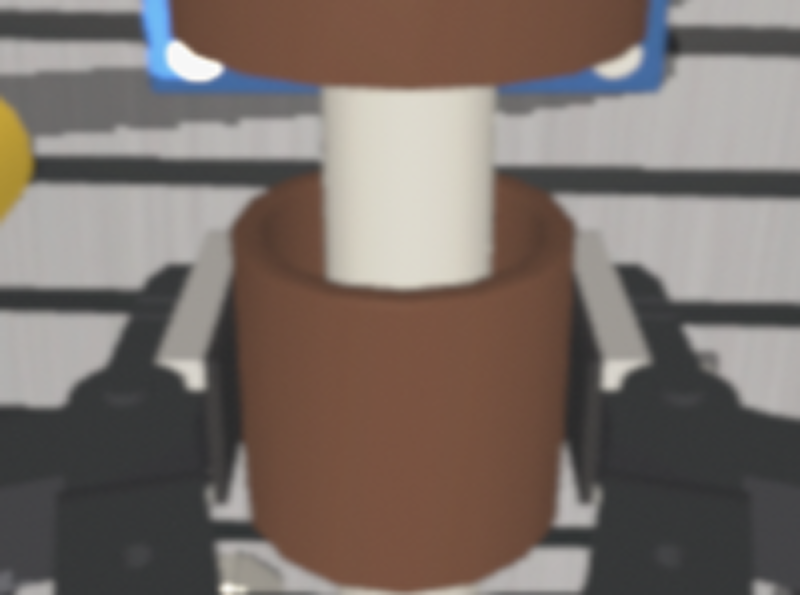

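Run:
```python
from h import *
import json
s=json.load(open('pics/w10.json')); c=cal('wrist',s)
uv=[(160+405/4-.4,170+292/3.5-.4),(160+405/4-.4,170+589/3.5-.4)]
for z in(.188,.192,.194,.196,.198,.200,.202,.204):
    P=onz(c,uv,z);print(z,P[:,1],P[0,1]-P[1,1],P.mean(0)[:2], s['tool_pos'])
```

```text
0.188 [0.171 0.121] 0.05001029210861091 [0.6126 0.146 ] [0.6126051636750598, 0.15636671822899484, 0.15912563133791527]
0.192 [0.1735 0.1252] 0.04824325247411976 [0.6125 0.1493] [0.6126051636750598, 0.15636671822899484, 0.15912563133791527]
0.194 [0.1747 0.1273] 0.04735973265687424 [0.6124 0.151 ] [0.6126051636750598, 0.15636671822899484, 0.15912563133791527]
0.196 [0.1759 0.1294] 0.04647621283962866 [0.6124 0.1527] [0.6126051636750598, 0.15636671822899484, 0.15912563133791527]
0.198 [0.1771 0.1315] 0.04559269302238311 [0.6123 0.1543] [0.6126051636750598, 0.15636671822899484, 0.15912563133791527]
0.2 [0.1783 0.1336] 0.04470917320513754 [0.6123 0.156 ] [0.6126051636750598, 0.15636671822899484, 0.15912563133791527]
0.202 [0.1796 0.1357] 0.04382565338789196 [0.6122 0.1577] [0.6126051636750598, 0.15636671822899484, 0.15912563133791527]
0.204 [0.1808 0.1378] 0.04294213357064641 [0.6122 0.1593] [0.6126051636750598, 0.15636671822899484, 0.15912563133791527]
```

The ring is lifted 6 to 7 mm, centred lengthwise on the pads (0.156) and clear of the bar. Sliding it off now.

Emit:
{"method": "arm_command", "body": {"steps": [{"slide": [-5, 0, 0], "rotation": [0, 0, 0]}, {"slide": [-12, 0, 0], "rotation": [0, 0, 0]}, {"slide": [-20, 0, 0], "rotation": [0, 0, 0]}, {"slide": [-25, 0, 0], "rotation": [0, 0, 0]}, {"slide": [-25, 0, 0], "rotation": [0, 0, 0]}, {"slide": [-25, 0, 0], "rotation": [0, 0, 0]}, {"slide": [-25, 0, 0], "rotation": [0, 0, 0]}, {"slide": [-25, 0, 0], "rotation": [0, 0, 0]}]}}

```text
time_s: 16.65
tool_pos: [0.6168, -0.0076, 0.1593]
orientation: [2.192, 2.251, -0.001]
wrist_force: [0.6, -0.4, -2.2]
gripper_width: 0.0398
```

```bash
python3 plan.py .6175,-.030,.159,.028,2 .452,-.0605,.115,.037,10
```

```text
final [ 0.452  -0.0605  0.115 ]
[{"slide": [-11.2, 0, 0.1], "rotation": [-0, 0, -0.001]}, {"slide": [-11.2, 0.1, 0.2], "rotation": [-0, 0, -0]}, {"slide": [-1.2, -7.9, 2.1], "rotation": [-0, 0, -0]}, {"slide": [-2.5, -15.9, 4.2], "rotation": [-0, 0, -0.001]}, {"slide": [-3.1, -19.8, 5.2], "rotation": [-0, 0, -0.001]}, {"slide": [-3, -19.8, 5.3], "rotation": [-0, 0, -0.002]}, {"slide": [-3, -19.8, 5.2], "rotation": [-0, 0, -0.001]}, {"slide": [-3, -19.8, 5.3], "rotation": [-0, 0, -0.001]}]
[{"slide": [-3, -19.8, 5.2], "rotation": [-0, 0, -0.001]}, {"slide": [-2.9, -19.8, 5.2], "rotation": [-0, 0, -0.001]}, {"slide": [-2.3, -15.9, 4.2], "rotation": [-0, 0, -0.001]}, {"slide": [-1.2, -7.9, 2.1], "rotation": [-0, 0, -0]}, {"slide": [0, 0, 0], "rotation": [0, 0, 0]}, {"slide": [0, 0, 0], "rotation": [0, 0, 0]}, {"slide": [0, 0, 0], "rotation": [0, 0, 0]}, {"slide": [0, 0, 0], "rotation": [0, 0, 0]}]
```

Emit:
{"method": "arm_command", "body": {"steps": [{"slide": [-12, -4, 0], "rotation": [0, 0, 0]}, {"slide": [-12, -16, 5], "rotation": [0, 0, 0]}, {"slide": [-11, -26, 10], "rotation": [0, 0, 0]}, {"slide": [-10, -30, 12], "rotation": [0, 0, -0.005]}, {"slide": [-10, -32, 12], "rotation": [0, 0, -0.005]}, {"slide": [-10, -32, 12], "rotation": [0, 0, 0]}, {"slide": [-6, -20, 9], "rotation": [0, 0, 0]}, {"slide": [-2, -7, 4], "rotation": [0, 0, 0]}]}}

```text
time_s: 17.45
tool_pos: [0.4488, -0.0836, 0.0945]
orientation: [-2.179, -2.259, 0.003]
wrist_force: [-0.1, -0.1, -1.8]
gripper_width: 0.0397
```

Emit:
{"method": "arm_command", "body": {"steps": [{"slide": [0, 0, 0], "rotation": [0, 0, 0]}, {"slide": [0, 0, 0], "rotation": [0, 0, 0]}, {"slide": [0, 0, 0], "rotation": [0, 0, 0]}, {"slide": [0, 0, 0], "rotation": [0, 0, 0]}, {"slide": [0, 0, 0], "rotation": [0, 0, 0]}, {"slide": [0, 0, 0], "rotation": [0, 0, 0]}, {"slide": [0, 0, 0], "rotation": [0, 0, 0]}, {"slide": [0, 0, 0], "rotation": [0, 0, 0]}]}}

```text
time_s: 18.25
tool_pos: [0.4524, -0.0838, 0.0953]
orientation: [2.18, 2.262, -0.0]
wrist_force: [-0.8, 0.1, -1.7]
gripper_width: 0.04
```

```bash
python3 look.py w11; python3 plan.py .4522,-.0844,.055,.037,6
```

```text
18.25 [ 0.4524 -0.0838  0.0953] [ 2.1799  2.2622 -0.0002] 0.039975706276583034 [-0.7902  0.0655 -1.694 ]
final [ 0.4522 -0.0844  0.055 ]
[{"slide": [-0.1, -0, 3.7], "rotation": [-0, 0, 0]}, {"slide": [-0.1, -0.1, 7.3], "rotation": [-0, 0, 0]}, {"slide": [-0.1, 0, 9.1], "rotation": [-0, 0, 0]}, {"slide": [-0.2, -0, 9.2], "rotation": [-0, 0, 0]}, {"slide": [-0.1, -0.1, 7.3], "rotation": [-0, 0, 0]}, {"slide": [-0, 0, 3.7], "rotation": [-0, 0, 0]}, {"slide": [0, 0, 0], "rotation": [0, 0, 0]}, {"slide": [0, 0, 0], "rotation": [0, 0, 0]}]
```

View pics/w11.png

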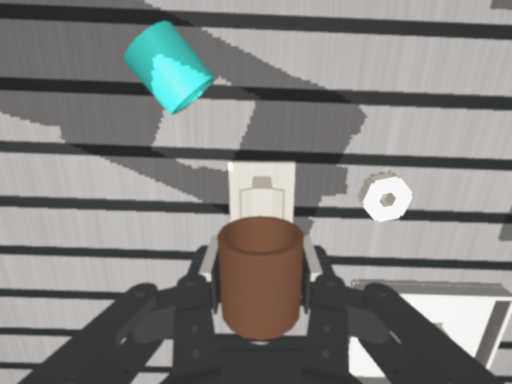

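Run:
```python
from h import *
import json
t=cv2.imread('pics/w11.png');cv2.imwrite('pics/w11c.png',cv2.resize(t[150:350,200:320],None,fx=4.5,fy=3,interpolation=cv2.INTER_CUBIC))
s=json.load(open('pics/w11.json')); c=cal('wrist',s)
print(onz(c,[(228,161.5),(295.5,161.5)],.008),onz(c,[(240,188),(284,188)],.05))
```

```text
[[ 0.4238 -0.0544  0.008 ]
 [ 0.4796 -0.0523  0.008 ]] [[ 0.4367 -0.0631  0.05  ]
 [ 0.4674 -0.0619  0.05  ]]
```

View pics/w11c.png

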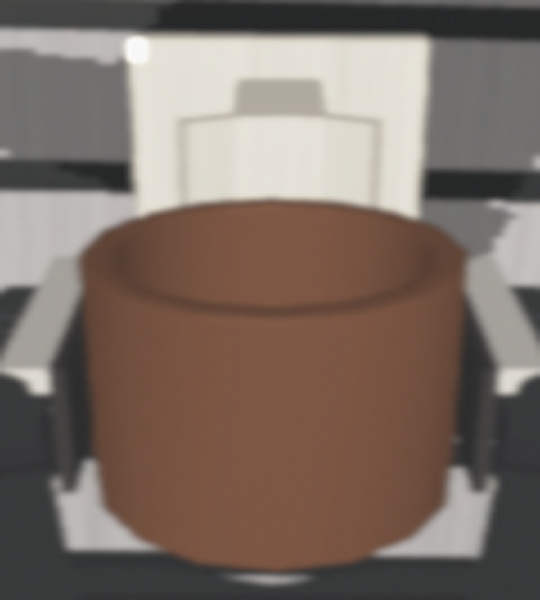

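Emit:
{"method": "arm_command", "body": {"steps": [{"slide": [0, 0, 5], "rotation": [0, 0, 0]}, {"slide": [0, 0, 10], "rotation": [0, 0, 0]}, {"slide": [0, 0, 12], "rotation": [0, 0, 0]}, {"slide": [0, 0, 9], "rotation": [0, 0, 0]}, {"slide": [0, 0, 6], "rotation": [0, 0, 0]}, {"slide": [0, 0, 2], "rotation": [0, 0, 0]}, {"slide": [0, 0, 1], "rotation": [0, 0, 0]}, {"slide": [0, 0, 0], "rotation": [0, 0, 0]}]}}

```text
time_s: 19.1
tool_pos: [0.4525, -0.0838, 0.0503]
orientation: [2.18, 2.262, -0.0]
wrist_force: [0.1, 0.2, -1.6]
gripper_width: 0.0398
```

Emit:
{"method": "arm_command", "body": {"steps": [{"slide": [0, 0, 1], "rotation": [0, 0, 0]}, {"slide": [0, 0, 1], "rotation": [0, 0, 0]}, {"slide": [0, 0, 1], "rotation": [0, 0, 0]}, {"slide": [0, 0, 0.5], "rotation": [0, 0, 0]}, {"slide": [0, 0, 0], "rotation": [0, 0, 0]}, {"slide": [0, 0, 0], "rotation": [0, 0, 0]}, {"slide": [0, 0, 0], "rotation": [0, 0, 0]}, {"slide": [0, 0, 0], "rotation": [0, 0, 0]}]}}

```text
time_s: 19.9
tool_pos: [0.4524, -0.0838, 0.0468]
orientation: [2.18, 2.262, -0.0]
wrist_force: [-0.3, 0.3, -1.2]
gripper_width: 0.0398
```

Emit:
{"method": "arm_command", "body": {"steps": [{"slide": [0, 0, 0.5], "rotation": [0, 0, 0]}, {"slide": [0, 0, 0.5], "rotation": [0, 0, 0]}, {"slide": [0, 0, 0.5], "rotation": [0, 0, 0]}, {"slide": [0, 0, 0.5], "rotation": [0, 0, 0]}, {"slide": [0, 0, 0], "rotation": [0, 0, 0]}, {"slide": [0, 0, 0], "rotation": [0, 0, 0]}, {"slide": [0, 0, 0], "rotation": [0, 0, 0]}, {"slide": [0, 0, 0], "rotation": [0, 0, 0]}]}}

```text
time_s: 20.7
tool_pos: [0.4531, -0.0839, 0.0461]
orientation: [2.179, 2.261, 0.001]
wrist_force: [-1.6, 1.4, 17.3]
gripper_width: 0.0401
```

```bash
python3 look.py w12
```

```text
20.7 [ 0.4531 -0.0839  0.0461] [2.179  2.2609 0.0012] 0.04014155994071415 [-1.6073  1.428  17.265 ]
```

View pics/w12.png

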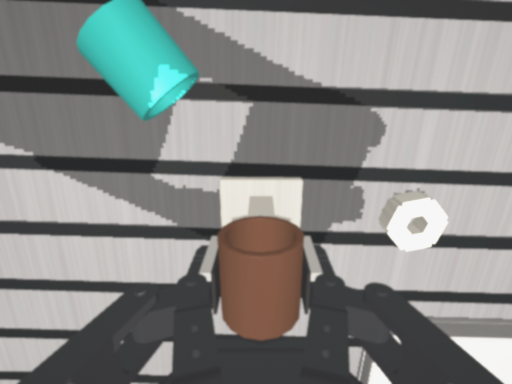

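Seated: contact comes at TCP z 0.0461 (0.0456 predicted). I ease up 1 mm and release.

Emit:
{"method": "arm_command", "body": {"steps": [{"slide": [0, 0, -1], "rotation": [0, 0, 0]}, {"slide": [0, 0, -0.3], "rotation": [0, 0, 0]}, {"slide": [0, 0, 0], "rotation": [0, 0, 0]}, {"slide": [0, 0, 0], "rotation": [0, 0, 0]}, {"slide": [0, 0, 0], "rotation": [0, 0, 0]}, {"slide": [0, 0, 0], "rotation": [0, 0, 0]}, {"slide": [0, 0, 0], "rotation": [0, 0, 0]}, {"slide": [0, 0, 0], "rotation": [0, 0, 0]}]}}

```text
time_s: 21.55
tool_pos: [0.4529, -0.084, 0.0463]
orientation: [2.179, 2.261, 0.001]
wrist_force: [1.1, 0.6, 5.3]
gripper_width: 0.0401
```

Emit:
{"method": "arm_command", "body": {"steps": [{"slide": [0, 0, 0], "rotation": [0, 0, 0]}, {"slide": [0, 0, 0], "rotation": [0, 0, 0]}, {"slide": [0, 0, 0], "rotation": [0, 0, 0]}, {"slide": [0, 0, 0], "rotation": [0, 0, 0]}, {"slide": [0, 0, 0], "rotation": [0, 0, 0]}, {"slide": [0, 0, -5], "rotation": [0, 0, 0]}, {"slide": [0, 0, -15], "rotation": [0, 0, 0]}, {"slide": [0, 0, -30], "rotation": [0, 0, 0]}], "jaw": -1}}

```text
time_s: 22.35
tool_pos: [0.4507, -0.0833, 0.0954]
orientation: [-2.177, -2.259, 0.003]
wrist_force: [0.3, -0.8, 0.7]
gripper_width: 0.0854
```

Emit:
{"method": "arm_command", "body": {"steps": [{"slide": [0, 0, -40], "rotation": [0, 0, 0]}, {"slide": [0, 0, -35], "rotation": [0, 0, 0]}, {"slide": [0, 0, -10], "rotation": [0, 0, 0]}, {"slide": [0, 0, 0], "rotation": [0, 0, 0]}, {"slide": [0, 0, 0], "rotation": [0, 0, 0]}, {"slide": [0, 0, 0], "rotation": [0, 0, 0]}, {"slide": [0, 0, 0], "rotation": [0, 0, 0]}, {"slide": [0, 0, 0], "rotation": [0, 0, 0]}]}}

```text
time_s: 23.15
tool_pos: [0.4517, -0.0836, 0.18]
orientation: [-2.179, -2.261, 0.002]
wrist_force: [0.6, -0.7, -0.3]
gripper_width: 0.0854
```

```bash
python3 look.py w13
python3 - <<'E'
import cv2
t=cv2.imread('pics/w13.png');cv2.imwrite('pics/w13c.png',cv2.resize(t[170:340,180:340],None,fx=4,fy=3.5,interpolation=cv2.INTER_CUBIC))
E
```

```text
23.15 [ 0.4517 -0.0836  0.18  ] [-2.1786 -2.2607  0.0016] 0.08542797592263279 [ 0.6248 -0.6681 -0.3057]
```

View pics/w13c.png

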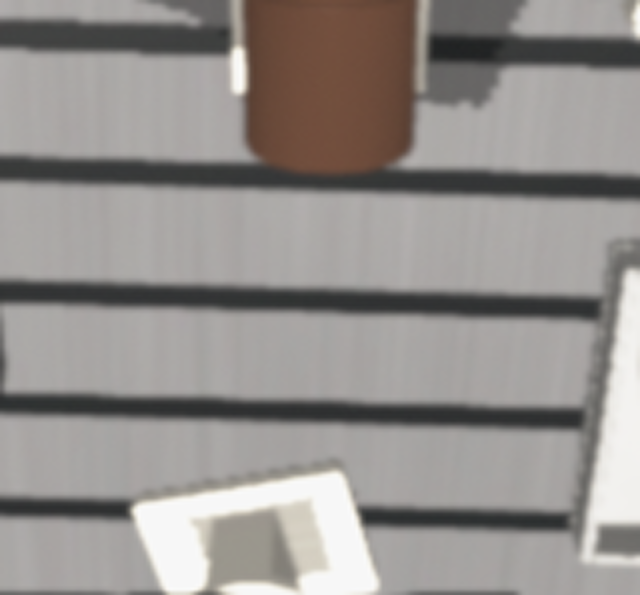

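Run:
```python
import cv2
t=cv2.imread('pics/w13.png');cv2.imwrite('pics/w13d.png',cv2.resize(t[110:230,200:330],None,fx=6,fy=5,interpolation=cv2.INTER_CUBIC))
```

```text
(no output)
```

View pics/w13d.png

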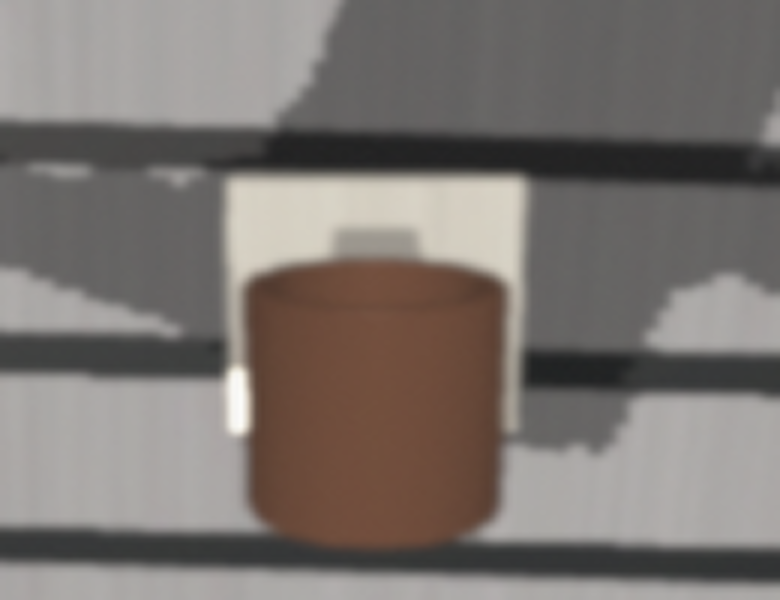

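```bash
python3 - <<'E'
from h import *
import json
s=json.load(open('pics/w13.json')); c=cal('wrist',s)
f=lambda u,v:(200+u/6-.4,110+v/5-.4)
P=onz(c,[f(376,308),f(374,548)],.087);print(P,P.mean(0))
Q=onz(c,[f(225,176),f(528,178),f(518,433),f(227,436)],.008);print(Q,Q.mean(0))
E
python3 plan.py .6106,.2225,.255,.028,10
```

```text
[[ 0.4517 -0.063   0.087 ]
 [ 0.4532 -0.1081  0.087 ]] [ 0.4525 -0.0855  0.087 ]
[[ 0.4237 -0.0549  0.008 ]
 [ 0.4798 -0.0533  0.008 ]
 [ 0.482  -0.1136  0.008 ]
 [ 0.4247 -0.1165  0.008 ]] [ 0.4525 -0.0846  0.008 ]
final [0.6106 0.2225 0.255 ]
[{"slide": [14.3, 8.1, -3.6], "rotation": [-0, -0, 0]}, {"slide": [28.6, 16.2, -7.1], "rotation": [-0, -0, 0.001]}, {"slide": [35.7, 20.1, -8.9], "rotation": [-0, -0, 0.001]}, {"slide": [35.8, 20.2, -8.9], "rotation": [-0.001, -0, 0.001]}, {"slide": [35.8, 20.1, -8.9], "rotation": [0, -0, 0.001]}, {"slide": [35.8, 20.1, -8.9], "rotation": [-0, -0, 0.002]}, {"slide": [35.8, 20, -8.9], "rotation": [-0, -0, 0.001]}, {"slide": [35.9, 20, -8.9], "rotation": [-0, -0, 0.001]}]
[{"slide": [28.7, 15.9, -7.1], "rotation": [-0.001, -0, 0.001]}, {"slide": [14.4, 8, -3.6], "rotation": [0, -0.001, -0]}, {"slide": [0, 0, 0], "rotation": [0, 0, 0]}, {"slide": [0, 0, 0], "rotation": [0, 0, 0]}, {"slide": [0, 0, 0], "rotation": [0, 0, 0]}, {"slide": [0, 0, 0], "rotation": [0, 0, 0]}, {"slide": [0, 0, 0], "rotation": [0, 0, 0]}, {"slide": [0, 0, 0], "rotation": [0, 0, 0]}]
```

The small ring lies centred to within about 1 mm lengthwise and square. Next, the large ring.

Emit:
{"method": "arm_command", "body": {"steps": [{"slide": [14, 8, -10], "rotation": [0, 0, 0.005]}, {"slide": [30, 17, -15], "rotation": [0, 0, 0.005]}, {"slide": [40, 23, -16], "rotation": [0, 0, 0]}, {"slide": [42, 23, -15], "rotation": [0, 0, 0]}, {"slide": [42, 23, -12], "rotation": [0, 0, 0]}, {"slide": [42, 23, -7], "rotation": [0, 0, 0]}, {"slide": [42, 23, 0], "rotation": [0, 0, 0]}, {"slide": [30, 17, 0], "rotation": [0, 0, 0]}]}}

```text
time_s: 24.0
tool_pos: [0.6024, 0.2053, 0.2558]
orientation: [2.19, 2.253, 0.001]
wrist_force: [0.3, -0.3, 0.6]
gripper_width: 0.0854
```

Emit:
{"method": "arm_command", "body": {"steps": [{"slide": [15, 9, 0], "rotation": [0, 0, 0]}, {"slide": [4, 3, 0], "rotation": [0, 0, 0]}, {"slide": [0, 0, 0], "rotation": [0, 0, 0]}, {"slide": [0, 0, 10], "rotation": [0, 0, 0]}, {"slide": [0, 0, 15], "rotation": [0, 0, 0]}, {"slide": [0, 0, 15], "rotation": [0, 0, 0]}, {"slide": [0, 0, 5], "rotation": [0, 0, 0]}, {"slide": [0, 0, 0], "rotation": [0, 0, 0]}]}}

```text
time_s: 24.8
tool_pos: [0.6117, 0.2205, 0.2098]
orientation: [-2.192, -2.249, 0.004]
wrist_force: [0.1, -0.6, 0.9]
gripper_width: 0.0851
```

```bash
python3 look.py w14;python3 plan.py .6106,.2225,.142,.028,6
python3 - <<'E'
import cv2
t=cv2.imread('pics/w14.png');cv2.imwrite('pics/w14c.png',cv2.resize(t[150:310,190:340],None,fx=4,fy=3.5,interpolation=cv2.INTER_CUBIC))
E
```

```text
24.8 [0.6117 0.2205 0.2098] [-2.1916 -2.2492  0.0037] 0.08509411367747291 [ 0.1439 -0.6193  0.9128]
final [0.6106 0.2225 0.142 ]
[{"slide": [0.2, -0.2, 6.3], "rotation": [-0, 0, -0]}, {"slide": [0.3, -0.3, 12.5], "rotation": [-0, 0, -0.001]}, {"slide": [0.4, -0.3, 15.6], "rotation": [-0, 0, 0]}, {"slide": [0.4, -0.4, 15.6], "rotation": [-0.001, 0, -0]}, {"slide": [0.3, -0.4, 12.5], "rotation": [0, 0, -0.001]}, {"slide": [0.2, -0.1, 6.3], "rotation": [0, 0, 0]}, {"slide": [0, 0, 0], "rotation": [0, 0, 0]}, {"slide": [0, 0, 0], "rotation": [0, 0, 0]}]
```

View pics/w14.png

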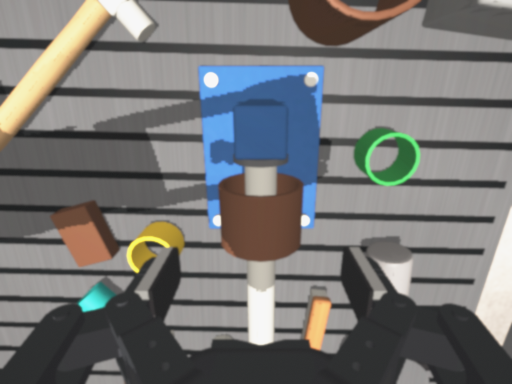

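View pics/w14c.png

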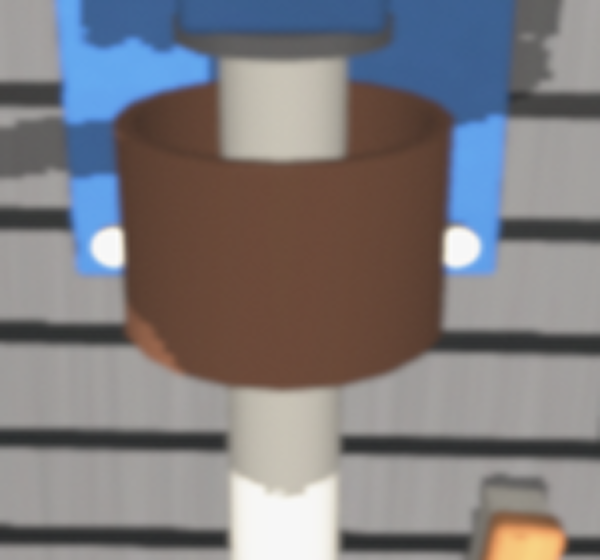

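Run:
```python
from h import *
import json
s=json.load(open('pics/w14.json')); c=cal('wrist',s)
f=lambda u,v:(190+u/4-.4,150+v/3.5-.4)
P=onz(c,[f(284,164),f(284,388)],.194);print(P,P.mean(0))
```

```text
[[0.6105 0.2462 0.194 ]
 [0.6117 0.2023 0.194 ]] [0.6111 0.2243 0.194 ]
```

Emit:
{"method": "arm_command", "body": {"steps": [{"slide": [0.5, 0, 8], "rotation": [0, 0, 0]}, {"slide": [1, 0, 14], "rotation": [0, 0, 0]}, {"slide": [0.5, -0.3, 16], "rotation": [0, 0, 0]}, {"slide": [0, 0, 14], "rotation": [0, 0, 0]}, {"slide": [0, 0, 9], "rotation": [0, 0, 0]}, {"slide": [0, 0, 4], "rotation": [0, 0, 0]}, {"slide": [0, 0, 0], "rotation": [0, 0, 0]}, {"slide": [0, 0, 0], "rotation": [0, 0, 0]}]}}

```text
time_s: 25.65
tool_pos: [0.6129, 0.2237, 0.1464]
orientation: [2.191, 2.251, 0.001]
wrist_force: [0.1, -0.0, 0.1]
gripper_width: 0.0856
```

```bash
python3 look.py w15;  python3 - <<'E'
import cv2
t=cv2.imread('pics/w15.png');cv2.imwrite('pics/w15c.png',cv2.resize(t[170:370,170:350],None,fx=4,fy=3,interpolation=cv2.INTER_CUBIC))
E
```

```text
25.65 [0.6129 0.2237 0.1464] [2.1909 2.2509 0.001 ] 0.08555637209214838 [ 0.1343 -0.0336  0.1097]
```

View pics/w15c.png

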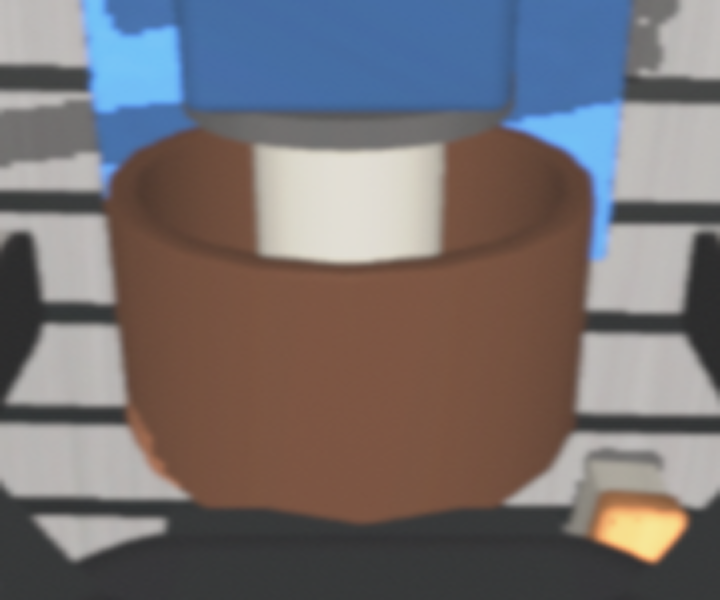

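Emit:
{"method": "arm_command", "body": {"steps": [{"slide": [0, -1, 2], "rotation": [0, 0, 0]}, {"slide": [0, -1, 2], "rotation": [0, 0, 0]}, {"slide": [0, 0, 0], "rotation": [0, 0, 0]}, {"slide": [0, 0, 0], "rotation": [0, 0, 0]}, {"slide": [0, 0, 0], "rotation": [0, 0, 0]}, {"slide": [0, 0, 0], "rotation": [0, 0, 0]}, {"slide": [0, 0, 0], "rotation": [0, 0, 0]}, {"slide": [0, 0, 0], "rotation": [0, 0, 0]}]}}

```text
time_s: 26.5
tool_pos: [0.6105, 0.2236, 0.142]
orientation: [2.191, 2.251, -0.0]
wrist_force: [-1.1, -1.3, 1.1]
gripper_width: 0.0853
```

Emit:
{"method": "arm_command", "body": {"steps": [{"slide": [0, 0, 0], "rotation": [0, 0, 0]}, {"slide": [0, 0, 0], "rotation": [0, 0, 0]}, {"slide": [0, 0, 0], "rotation": [0, 0, 0]}, {"slide": [0, 0, 0], "rotation": [0, 0, 0]}, {"slide": [0, 0, 0], "rotation": [0, 0, 0]}, {"slide": [0, 0, 0], "rotation": [0, 0, 0]}, {"slide": [0, 0, 0], "rotation": [0, 0, 0]}, {"slide": [0, 0, 0], "rotation": [0, 0, 0]}], "jaw": 1}}

```text
time_s: 27.3
tool_pos: [0.6109, 0.2237, 0.1422]
orientation: [2.191, 2.251, 0.001]
wrist_force: [1.4, -0.4, 2.3]
gripper_width: 0.0576
```

Emit:
{"method": "arm_command", "body": {"steps": [{"slide": [0, 0, -3], "rotation": [0, 0, 0]}, {"slide": [0, 0, -5], "rotation": [0, 0, 0]}, {"slide": [0, 0, -5], "rotation": [0, 0, 0]}, {"slide": [0, 0, -2], "rotation": [0, 0, 0]}, {"slide": [0, 0, 0], "rotation": [0, 0, 0]}, {"slide": [0, 0, 0], "rotation": [0, 0, 0]}, {"slide": [0, 0, 0], "rotation": [0, 0, 0]}, {"slide": [0, 0, 0], "rotation": [0, 0, 0]}]}}

```text
time_s: 28.1
tool_pos: [0.6103, 0.2236, 0.1568]
orientation: [-2.191, -2.251, 0.001]
wrist_force: [-0.4, -0.6, -2.1]
gripper_width: 0.0575
```

```bash
python3 look.py w16;  python3 - <<'E'
import cv2
t=cv2.imread('pics/w16.png');cv2.imwrite('pics/w16c.png',cv2.resize(t[170:370,170:350],None,fx=4,fy=3,interpolation=cv2.INTER_CUBIC))
E
```

```text
28.1 [0.6103 0.2236 0.1568] [-2.1911 -2.251   0.0007] 0.05751841748675271 [-0.4354 -0.6396 -2.1416]
```

View pics/w16c.png

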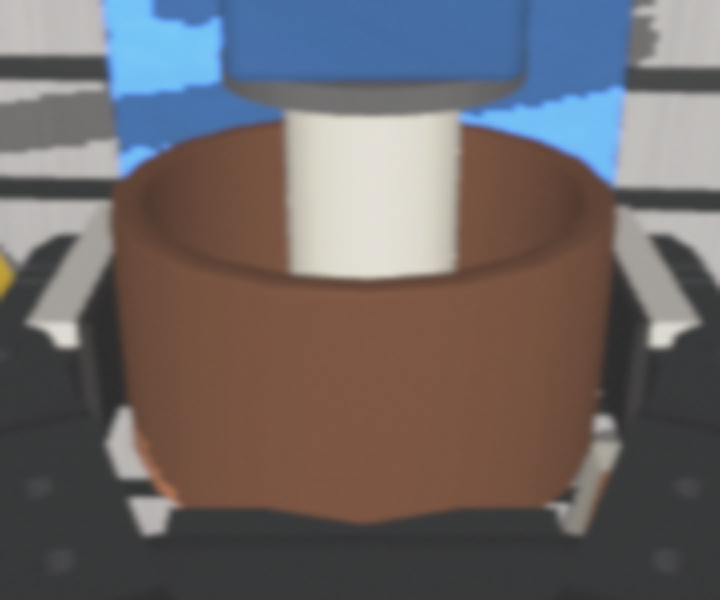

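Run:
```python
from h import *
import json
s=json.load(open('pics/w16.json')); c=cal('wrist',s)
for z in (.2066,.2086): print(onz(c,[(170+365/4-.4,170+289/3-.35)],z), s['tool_pos'])
```

```text
[[0.6093 0.2454 0.2066]] [0.6102606825609104, 0.2235599551504145, 0.15675430215145753]
[[0.6093 0.2467 0.2086]] [0.6102606825609104, 0.2235599551504145, 0.15675430215145753]
```

The ring is lifted clear with the bar mid-bore, its centre within 1 mm of the pads lengthwise. Sliding it off.

Emit:
{"method": "arm_command", "body": {"steps": [{"slide": [-6, 0, 0], "rotation": [0, 0, 0]}, {"slide": [-16, 0, 0], "rotation": [0, 0, 0]}, {"slide": [-28, 0, 0], "rotation": [0, 0, 0]}, {"slide": [-35, 0, 0], "rotation": [0, 0, 0]}, {"slide": [-35, 0, 0], "rotation": [0, 0, 0]}, {"slide": [-35, 0, 0], "rotation": [0, 0, 0]}, {"slide": [-35, 0, 0], "rotation": [0, 0, 0]}, {"slide": [-35, 0, 0], "rotation": [0, 0, 0]}]}}

```text
time_s: 28.95
tool_pos: [0.616, -0.0041, 0.1571]
orientation: [2.192, 2.25, -0.001]
wrist_force: [0.9, 0.0, -3.0]
gripper_width: 0.0576
```

```bash
python3 plan.py .4365,-.3105,.125,.25,13
```

```text
final [ 0.4365 -0.3104  0.125 ]
[{"slide": [-10.6, -6.6, 1.1], "rotation": [-0, 0, -0.008]}, {"slide": [-21, -13.3, 2.3], "rotation": [-0, 0, -0.016]}, {"slide": [-26.1, -17.1, 2.8], "rotation": [-0, 0, -0.019]}, {"slide": [-25.7, -17.6, 2.9], "rotation": [-0, 0, -0.02]}, {"slide": [-25.4, -18, 2.8], "rotation": [-0, 0, -0.019]}, {"slide": [-25, -18.6, 2.8], "rotation": [-0, 0, -0.02]}, {"slide": [-24.6, -19.1, 2.9], "rotation": [-0, 0, -0.02]}, {"slide": [-24.3, -19.5, 2.8], "rotation": [-0, 0, -0.019]}]
[{"slide": [-23.8, -20, 2.8], "rotation": [-0, 0, -0.02]}, {"slide": [-23.5, -20.5, 2.8], "rotation": [-0, 0, -0.019]}, {"slide": [-23.1, -20.9, 2.9], "rotation": [-0, 0, -0.02]}, {"slide": [-18.1, -17.1, 2.2], "rotation": [-0, 0.001, -0.016]}, {"slide": [-8.9, -8.7, 1.2], "rotation": [-0, -0, -0.008]}, {"slide": [0, 0, 0], "rotation": [0, 0, 0]}, {"slide": [0, 0, 0], "rotation": [0, 0, 0]}, {"slide": [0, 0, 0], "rotation": [0, 0, 0]}]
```

Emit:
{"method": "arm_command", "body": {"steps": [{"slide": [-22, -5, 1], "rotation": [0, 0, -0.01]}, {"slide": [-24, -14, 2], "rotation": [0, 0, -0.016]}, {"slide": [-26, -17, 3], "rotation": [0, 0, -0.02]}, {"slide": [-26, -18, 3], "rotation": [0, 0, -0.02]}, {"slide": [-25, -18, 3], "rotation": [0, 0, -0.02]}, {"slide": [-25, -19, 3], "rotation": [0, 0, -0.02]}, {"slide": [-25, -19, 3], "rotation": [0, 0, -0.02]}, {"slide": [-24, -20, 3], "rotation": [0, 0, -0.02]}]}}

```text
time_s: 29.75
tool_pos: [0.5027, -0.2118, 0.1361]
orientation: [2.02, 2.405, -0.001]
wrist_force: [-0.0, -0.1, -2.6]
gripper_width: 0.0573
```

```bash
python3 plan.py .4365,-.3105,.125,.25,6
```

```text
final [ 0.4365 -0.3105  0.125 ]
[{"slide": [-7.8, -7.5, 1], "rotation": [-0, 0, -0.007]}, {"slide": [-15.5, -15, 2.1], "rotation": [-0, 0, -0.014]}, {"slide": [-19.1, -19.1, 2.5], "rotation": [-0, 0, -0.017]}, {"slide": [-18.8, -19.5, 2.5], "rotation": [-0, 0.001, -0.018]}, {"slide": [-14.7, -15.8, 2.1], "rotation": [-0, -0, -0.014]}, {"slide": [-7.3, -8, 1], "rotation": [-0, -0, -0.007]}, {"slide": [0, 0, 0], "rotation": [0, 0, 0]}, {"slide": [0, 0, 0], "rotation": [0, 0, 0]}]
```

Emit:
{"method": "arm_command", "body": {"steps": [{"slide": [-18, -16, 2], "rotation": [0, 0, -0.014]}, {"slide": [-19, -18, 3], "rotation": [0, 0, -0.017]}, {"slide": [-18, -19, 3], "rotation": [0, 0, -0.018]}, {"slide": [-14, -16, 2], "rotation": [0, 0, -0.014]}, {"slide": [-8, -10, 1], "rotation": [0, 0, -0.01]}, {"slide": [-2, -2, 0], "rotation": [0, 0, 0]}, {"slide": [0, 0, 0], "rotation": [0, 0, 0]}, {"slide": [0, 0, 0], "rotation": [0, 0, 0]}]}}

```text
time_s: 30.55
tool_pos: [0.4405, -0.3032, 0.1252]
orientation: [1.932, 2.477, 0.0]
wrist_force: [1.1, 0.8, -2.4]
gripper_width: 0.0574
```

```bash
python3 look.py w17; python3 plan.py .4365,-.3105,.105,.25,6
```

```text
30.55 [ 0.4405 -0.3032  0.1252] [1.9324 2.4767 0.0001] 0.05735483395512247 [ 1.0631  0.828  -2.3534]
final [ 0.4365 -0.3105  0.105 ]
[{"slide": [-0.6, -0.5, 1.8], "rotation": [0, 0, -0]}, {"slide": [-1.1, -1.1, 3.7], "rotation": [0, 0, -0.001]}, {"slide": [-1.4, -1.4, 4.6], "rotation": [0, 0, -0.001]}, {"slide": [-1.4, -1.3, 4.6], "rotation": [0, 0, -0.001]}, {"slide": [-1.2, -1.1, 3.7], "rotation": [0, 0, -0]}, {"slide": [-0.5, -0.5, 1.8], "rotation": [0, 0, -0.001]}, {"slide": [0, 0, 0], "rotation": [0, 0, 0]}, {"slide": [0, 0, 0], "rotation": [0, 0, 0]}]
```

View pics/w17.png

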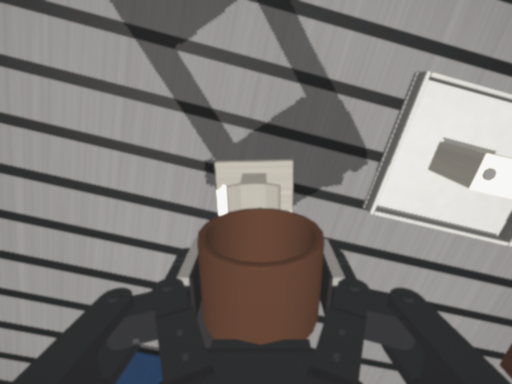

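Run:
```python
from h import *
import json
t=cv2.imread('pics/w17.png');cv2.imwrite('pics/w17c.png',cv2.resize(t[150:260,190:320],None,fx=5,fy=5,interpolation=cv2.INTER_CUBIC))
```

View pics/w17c.png

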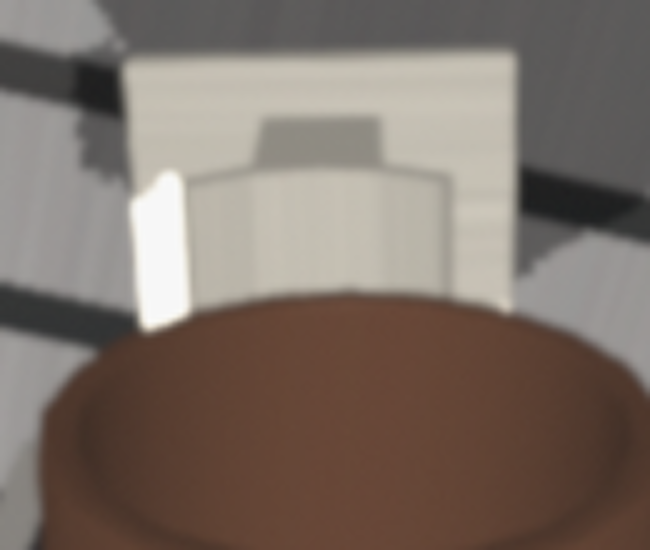

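Run:
```python
from h import *
import json
s=json.load(open('pics/w17.json')); c=cal('wrist',s)
f=lambda u,v:(190+u/5-.4,150+v/5-.4)
yaw=2*np.arctan2(s['orientation'][1],s['orientation'][0])-np.pi/2;print('yaw',yaw)
for q,z,h in (([f(123,59),f(516,53)],.008,.030),([f(188,184),f(452,177)],.052,.020)):
    P=onz(c,q,z)[:,:2];d=P[1]-P[0];a=np.arctan2(d[1],d[0]);L=np.hypot(*d);n=np.array([d[1],-d[0]])/L
    print(P,'ang',a,'len',L,'centre',P.mean(0)+n*h)
```

```text
yaw 0.24564038368844954
[[ 0.3922 -0.291 ]
 [ 0.4632 -0.272 ]] ang 0.26163692609907946 len 0.0734707504783462 centre [ 0.4355 -0.3105]
[[ 0.4109 -0.2968]
 [ 0.4515 -0.2854]] ang 0.273965761178552 len 0.042226127624896345 centre [ 0.4366 -0.3103]
```

```bash
python3 plan.py .4362,-.311,.070,.257,7
```

```text
final [ 0.4362 -0.311   0.07  ]
[{"slide": [-0.5, -0.5, 4.1], "rotation": [0, 0, -0.001]}, {"slide": [-1, -0.9, 8.2], "rotation": [0, 0, -0.001]}, {"slide": [-1.2, -1.2, 10.2], "rotation": [0, 0, -0.002]}, {"slide": [-1.2, -1.2, 10.2], "rotation": [0, 0, -0.002]}, {"slide": [-1.2, -1.1, 10.2], "rotation": [0, 0, -0.002]}, {"slide": [-1, -1, 8.2], "rotation": [0, 0, -0.002]}, {"slide": [-0.5, -0.5, 4.1], "rotation": [0, 0, -0.001]}, {"slide": [0, 0, 0], "rotation": [0, 0, 0]}]
```

Emit:
{"method": "arm_command", "body": {"steps": [{"slide": [-1, -1, 4], "rotation": [0, 0, -0.003]}, {"slide": [-2, -2, 8], "rotation": [0, 0, -0.004]}, {"slide": [-2, -2, 10], "rotation": [0, 0, -0.004]}, {"slide": [-1.5, -1.5, 11], "rotation": [0, 0, 0]}, {"slide": [0, 0, 10], "rotation": [0, 0, 0]}, {"slide": [0, 0, 8], "rotation": [0, 0, 0]}, {"slide": [0, 0, 4], "rotation": [0, 0, 0]}, {"slide": [0, 0, 0], "rotation": [0, 0, 0]}]}}

```text
time_s: 31.4
tool_pos: [0.4354, -0.3109, 0.0692]
orientation: [-1.918, -2.487, -0.0]
wrist_force: [0.3, -0.3, -1.3]
gripper_width: 0.0574
```

Emit:
{"method": "arm_command", "body": {"steps": [{"slide": [0, 0, 4], "rotation": [0, 0, 0]}, {"slide": [0, 0, 4], "rotation": [0, 0, 0]}, {"slide": [0, 0, 3], "rotation": [0, 0, 0]}, {"slide": [0, 0, 1], "rotation": [0, 0, 0]}, {"slide": [0, 0, 0], "rotation": [0, 0, 0]}, {"slide": [0, 0, 0], "rotation": [0, 0, 0]}, {"slide": [0, 0, 0], "rotation": [0, 0, 0]}, {"slide": [0, 0, 0], "rotation": [0, 0, 0]}]}}

```text
time_s: 32.2
tool_pos: [0.4359, -0.3114, 0.0582]
orientation: [1.918, 2.488, -0.0]
wrist_force: [-0.1, 1.0, -2.6]
gripper_width: 0.0576
```

```bash
python3 look.py w18; python3 plan.py .4362,-.311,.054,.257,4
python3 - <<'E'
import cv2
t=cv2.imread('pics/w18.png');cv2.imwrite('pics/w18c.png',cv2.resize(t[140:360,170:350],None,fx=4,fy=2.7,interpolation=cv2.INTER_CUBIC))
E
```

```text
32.2 [ 0.4359 -0.3114  0.0582] [ 1.9182  2.4876 -0.0002] 0.0576381683808521 [-0.1071  1.0152 -2.5769]
final [ 0.4362 -0.311   0.054 ]
[{"slide": [0, 0.1, 0.6], "rotation": [0, 0, 0]}, {"slide": [0.1, 0.1, 1.5], "rotation": [0, 0, 0]}, {"slide": [0.1, 0.1, 1.5], "rotation": [0, 0, 0]}, {"slide": [0.1, 0.1, 0.6], "rotation": [0, 0, 0]}, {"slide": [0, 0, 0], "rotation": [0, 0, 0]}, {"slide": [0, 0, 0], "rotation": [0, 0, 0]}, {"slide": [0, 0, 0], "rotation": [0, 0, 0]}, {"slide": [0, 0, 0], "rotation": [0, 0, 0]}]
```

View pics/w18c.png

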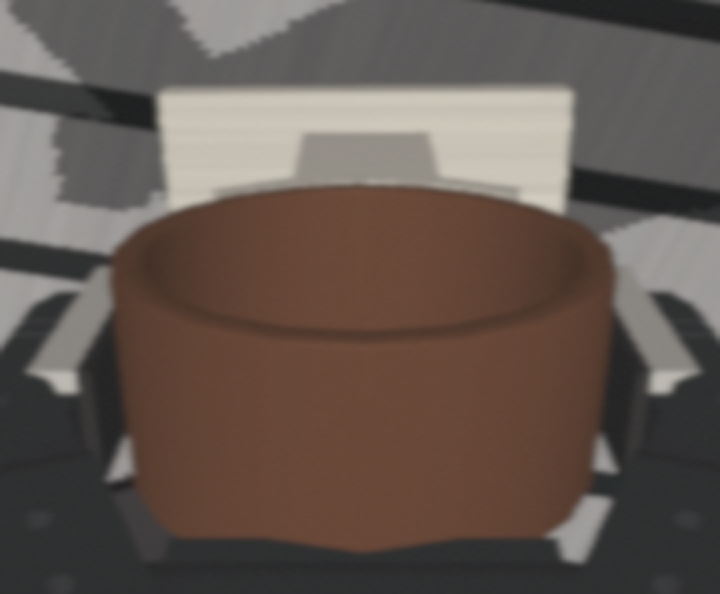

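Emit:
{"method": "arm_command", "body": {"steps": [{"slide": [0, 0, 1], "rotation": [0, 0, 0]}, {"slide": [0, 0, 1], "rotation": [0, 0, 0]}, {"slide": [0, 0, 1], "rotation": [0, 0, 0]}, {"slide": [0, 0, 0.5], "rotation": [0, 0, 0]}, {"slide": [0, 0, 0.5], "rotation": [0, 0, 0]}, {"slide": [0, 0, 0.5], "rotation": [0, 0, 0]}, {"slide": [0, 0, 0], "rotation": [0, 0, 0]}, {"slide": [0, 0, 0], "rotation": [0, 0, 0]}]}}

```text
time_s: 33.05
tool_pos: [0.4362, -0.3114, 0.0544]
orientation: [1.918, 2.487, 0.0]
wrist_force: [-0.9, 1.7, 8.1]
gripper_width: 0.0577
```

Emit:
{"method": "arm_command", "body": {"steps": [{"slide": [0, 0, -0.3], "rotation": [0, 0, 0]}, {"slide": [0, 0, 0], "rotation": [0, 0, 0]}, {"slide": [0, 0, 0], "rotation": [0, 0, 0]}, {"slide": [0, 0, 0], "rotation": [0, 0, 0]}, {"slide": [0, 0, 0], "rotation": [0, 0, 0]}, {"slide": [0, 0, 0], "rotation": [0, 0, 0]}, {"slide": [0, 0, 0], "rotation": [0, 0, 0]}, {"slide": [0, 0, 0], "rotation": [0, 0, 0]}]}}

```text
time_s: 33.85
tool_pos: [0.4362, -0.3114, 0.0545]
orientation: [1.918, 2.487, 0.0]
wrist_force: [-0.1, 1.8, 7.6]
gripper_width: 0.0573
```

Emit:
{"method": "arm_command", "body": {"steps": [{"slide": [0, 0, 0], "rotation": [0, 0, 0]}, {"slide": [0, 0, 0], "rotation": [0, 0, 0]}, {"slide": [0, 0, 0], "rotation": [0, 0, 0]}, {"slide": [0, 0, 0], "rotation": [0, 0, 0]}, {"slide": [0, 0, 0], "rotation": [0, 0, 0]}, {"slide": [0, 0, -5], "rotation": [0, 0, 0]}, {"slide": [0, 0, -15], "rotation": [0, 0, 0]}, {"slide": [0, 0, -30], "rotation": [0, 0, 0]}], "jaw": -1}}

```text
time_s: 34.65
tool_pos: [0.4344, -0.3101, 0.1029]
orientation: [-1.916, -2.484, -0.0]
wrist_force: [0.2, 1.1, 0.5]
gripper_width: 0.0856
```

Emit:
{"method": "arm_command", "body": {"steps": [{"slide": [0, 0, -40], "rotation": [0, 0, 0]}, {"slide": [0, 0, -45], "rotation": [0, 0, 0]}, {"slide": [0, 0, -30], "rotation": [0, 0, 0]}, {"slide": [0, 0, -10], "rotation": [0, 0, 0]}, {"slide": [0, 0, 0], "rotation": [0, 0, 0]}, {"slide": [0, 0, 0], "rotation": [0, 0, 0]}, {"slide": [0, 0, 0], "rotation": [0, 0, 0]}, {"slide": [0, 0, 0], "rotation": [0, 0, 0]}]}}

```text
time_s: 35.45
tool_pos: [0.435, -0.3106, 0.2271]
orientation: [-1.917, -2.485, -0.0]
wrist_force: [0.4, 0.7, 1.0]
gripper_width: 0.0854
```

```bash
python3 look.py w19
python3 - <<'E'
import cv2
from rig import optics
t=cv2.imread('pics/w19.png');cv2.imwrite('pics/w19c.png',cv2.resize(t[110:240,190:340],None,fx=5,fy=4.5,interpolation=cv2.INTER_CUBIC))
cv2.imwrite('pics/scene_end.png',optics.read_camera('scene'))
E
```

```text
35.45 [ 0.435  -0.3106  0.2271] [-1.9166 -2.4852 -0.0003] 0.08542151451340925 [0.3777 0.6738 0.9749]
```

View pics/w19c.png

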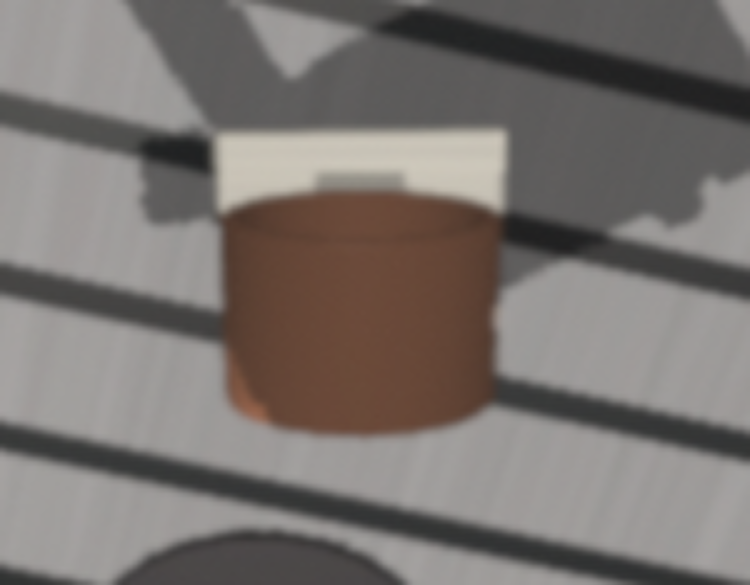

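View pics/scene_end.png

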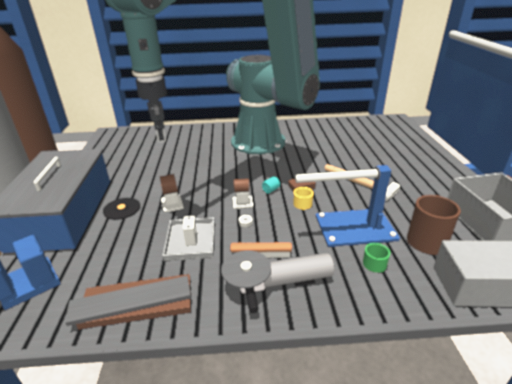

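Run:
```python
from h import *
import json
s=json.load(open('pics/w19.json')); c=cal('wrist',s)
f=lambda u,v:(190+u/5-.4,110+v/4.5-.4)
P=onz(c,[f(362,241),f(360,433)],.105);print(P,P.mean(0),np.linalg.norm(P[0]-P[1]))
d=P[0]-P[1];print('yaw',np.arctan2(-d[0],d[1]))
im=cv2.imread('pics/scene_end.png')
cv2.imwrite('pics/se_c.png',cv2.resize(im[165:260,150:265],None,fx=6,fy=6,interpolation=cv2.INTER_CUBIC))
```

```text
[[ 0.4303 -0.29    0.105 ]
 [ 0.4411 -0.3325  0.105 ]] [ 0.4357 -0.3113  0.105 ] 0.04386766670678277
yaw 0.2499314317857984
```

View pics/se_c.png

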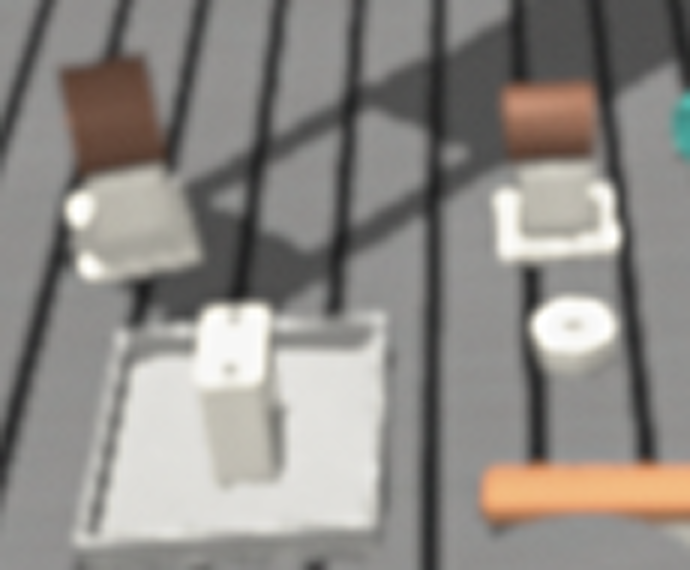

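The final views agree. Both rings sit in their own cradles, the collar stands in the tray and the bystanders haven't moved.

```bash
python3 -c "
from rig import arm
print(arm.hand_in())"
```

```text
the job is handed in; nothing more can be done
None
```

The job is done and handed in at about 35.5 s of the 72 s allowed. The collar came off the bar first and stands upright in the middle of the tray. The small ring came next into the small cradle, then the large ring into the large cradle.

**Last checks:**
- **Small ring:** its centre measured within about 1 mm of the seat lengthwise, and it lies square.
- **Large ring:** its centre measured within about 1 mm of the seat lengthwise. Its yaw measured 0.25 rad, against 0.25–0.26 for the cradle.
- **Forces:** the highest wrist force reading was about 17 N, while seating the small ring.
- **Bench:** the final scene picture shows the bystanders and look-alikes where they were, and the gripper well clear.

**Disagreements:**
- The top and wrist cameras differed by 2–8 mm in y on the tray and cradles. I used the wrist values for the cradles and the midpoint for the tray.
- The gripper read the ring diameters about 2 mm small.
- The rings touched down 0.5–1.2 mm above the predicted height, and I took both as seated.

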